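Pack the cleaned fossils into their foam-cut trays

TASK

Put each of the four cleaned fossils (tooth, claw, toe bone, vertebra) into the specimen tray whose foam is cut to its shape, turned to match the outline and lying flat on the cavity floor. They are brittle: set each one down, never drop it, and leave the hand brush and the glue jar where they stand.

Things in the scene. Friction and masses are not known exactly. Their poses are not given: they have to be found in the camera images.
- tooth: Fossil tooth lying on its side: pale tan root, dark brown crown tapering to a point; 68 mm long, 23 mm wide and high at the root. Origin on the underside at the place to grip (22 mm wide in y, 22 mm high there); x points to the tip (root end at x = -22, tip at x = +46 mm), z up. Grip it across y. About 60 g.
- claw: Near-black fossil claw lying on its side, a curved crescent with a lump at its thick end; 82 mm long, 26 mm high. Origin on the underside at the place to grip (25 mm wide in y, 25 mm high there); x points along it to the tip (thick end at x = -28, tip at x = +54, y = -21 mm; lump out to x = -17, y = -28 mm), z up. Grip it across y. About 100 g.
- toe_bone: Light tan fossil toe bone, dumb-bell shaped: two thick ends and a narrow waist; 76 mm long, 30 mm high, the larger end 36 mm wide and the smaller 32 mm wide. Origin on the underside; x points to the smaller end (larger end at x = -27, smaller end at x = +49 mm), z up. Grip it across y at the waist, from x = -2 to +20 mm, where it is 24 mm wide and its top 25 mm high. About 130 g.
- vertebra: Red-brown fossil vertebra standing on end: a drum 48 mm across and 32 mm high, with a bony arch and a spine 10 mm wide sticking out level from one side. Origin on the underside at the drum's centre; x points along the spine (its end at x = +62 mm), z up. Grip the drum across y, 48 mm wide. About 160 g.
- tray_tooth: Fixed grey card tray, 106 x 62 mm, rim 19 mm high; its white foam (top 17 mm above the bench) has one cavity, a plain tapering wedge: the tooth's outline plus 8 mm all round, 9 mm deep, with a flat dark floor 8 mm above the bench. Origin on the underside below where the tooth's origin belongs; x points as the tooth's x must; tray spans x -41 to 65, y -31 to 31 mm.
- tray_claw: Fixed grey card tray, 120 x 78 mm, rim 19 mm high; its white foam (top 17 mm above the bench) has one cavity, a curved crescent: the claw's outline plus 8 mm all round, 9 mm deep, with a flat dark floor 8 mm above the bench. Origin on the underside below where the claw's origin belongs; x points as the claw's x must; tray spans x -47 to 73, y -46 to 32 mm.
- tray_toe_bone: Fixed grey card tray, 114 x 74 mm, rim 19 mm high; its white foam (top 17 mm above the bench) has one cavity, a waisted dumb-bell: the toe bone's outline plus 8 mm all round, 9 mm deep, with a flat dark floor 8 mm above the bench. Origin on the underside below where the toe bone's origin belongs; x points as the toe bone's x must; tray spans x -46 to 68, y -37 to 37 mm.
- tray_vertebra: Fixed grey card tray, 124 x 86 mm, rim 19 mm high; its white foam (top 17 mm above the bench) has one cavity, a keyhole (round with a side slot): the vertebra's outline plus 8 mm all round, 9 mm deep, with a flat dark floor 8 mm above the bench. Origin on the underside below where the vertebra's origin belongs; x points as the vertebra's x must; tray spans x -43 to 81, y -43 to 43 mm.
- bench_brush: Wooden hand brush lying bristles down, 105 x 34 mm and 36 mm high; to be left alone. Origin on the bench at its centre, x along its length.
- glue_jar: Small amber glass jar of adhesive with a black lid, 46 mm across and 45 mm high; to be left alone. Origin on the bench at its centre.
Things that resemble listed ones, but are neither listed nor needed, are in the scene too. Of the things that look like the vertebra, take the one that is farthest to the robot's left at the start.

How it is judged:
By the outcome, as a careful person would: the job done as asked, in the order asked, and still so for the second after the job is handed in, with the robot touching nothing.
It also fails if it takes over 120 s, if anything falls off the work surface, if the arm or the gripper's body presses on something with over 40 N, if the wrist force passes 120 N, or if a joint passes its speed limit or range.

ROBOT

A 6-joint arm with a two-finger parallel gripper is mounted at the origin on the work surface. World frame = base frame: x ahead of the robot, y to its left, z up, the work surface at z = 0. Lengths are in m, angles in rad, forces in N, time in s.
With the tool pointing down it reaches from about 0.35 to 0.975 m from the base axis. Payload 4.9 kg.
Tool frame: the origin (TCP) lies at the very end of the fingers, on their centre line; the grasp point (between the pads) lies 19 mm behind it (ctrl.grasp_offset is the distance from the TCP to the grasp point, in m); z points along the fingers, y is the line along which they close (so a half turn about z gives the same grasp; the last joint's range is limited). The gripper opens to 85 mm and grips with 20 to 120 N. Pads are 22 mm wide; open, the fingers measure 114 mm over their backs; the gripper's body (76 mm by 85 mm) begins 54 mm behind the grasp point. The pads swing forward as they close: fully open they stand 13 mm farther back than shut.
Start: joints at [1.175, 0.053, 1.613, -0, 1.476, -0.119], TCP at [0.171, 0.601, 0.231] pointing down, gripper open.
Joint ranges: [-3.01, 3.01], [-1.01, 2.22], [0.06, 2.58], [-1.02, 4.17], [0.09, 2.62], [-3.14, 3.14]. Speed limits (rad/s): [2.57, 2.57, 3.14, 3.14, 3.14, 3.14].

INTERFACE

Orientations are given as a rotation vector (axis times angle).
In Python, from station import ctrl, optics gives the robot as it stands.
- The arm moves only by the shell command python3 -m handwheel 'ROWS' [OPENING] [FORCE]. ROWS is JSON, a list of rows, each an object of numbers: "tx", "ty", "tz": the shift along the tool's x, y, z in mm; "roll": the turn about the tool's z in rad. A call has 1 to 12 rows; each row shifts and turns the commanded pose from where the row before left it, along the tool's axes as they then stand; what a row does not reach is not made up. A row lasts 1/12 s, in which the tool goes at most 41.7 mm and 7.16 degrees, less where a joint would pass 70% of its speed; a pose out of reach is approached as far as the arm can. A call with a gripper value outside its range is refused whole. OPENING is the finger opening in mm, from 0 to 85.4, set as the call begins (- or left out, the last holds). The fingers move at their own pace and stop on an object; FORCE is the grip in N (left out, the last holds). Time passes only in rows, so rows that do not move let the fingers close. It gives the time, the measured TCP pose, the force, the opening and the grip force at its end, in the units of the state.
- ctrl.get_obs(): the state, without advancing time (a new reading comes with each control period).
- optics.get_image(name): name is "side" or "top"; returns (picture, depth): 420x560x3 uint8, red, green, blue; 420x560 float32, m along the optical axis (not along the pixel's ray), 0 where there is no reading.
- optics.camera_params(name): a dict with "mtx" (3x3 intrinsics, pixels), "k1" (the pictures are not rectified: a ray, as slopes to the right and down, at radius r is drawn at 1 + k1 r^2 times it, then the intrinsics apply), "extrinsics" (4x4, takes a point from camera to world coordinates). Camera axes: x right, y down, z forward; pixel columns grow to the right and rows downward; lengths in m; the calibration is good to about 2 mm. A picture is of the moment at which its call begins. camera_params takes no time and is no camera call.
- ctrl.finish_job(): hands the job in; it is judged then, once.
The state is a dict: "t": time; "q": joint angles; "dq": joint speeds; "effort": joint torques, N m; "tool_pos": TCP position; "tool_rot": TCP orientation; "contact_force": force on the tool from outside, world axes, zero at the start; "wrist_torque": the same for the moment, N m; "opening": finger opening in m; "grip_force": force on a finger pad.
Only numpy, scipy, OpenCV 4.12 (cv2) and the standard library are available. Lean on these libraries where they do the work, as an engineer would, in place of code of your own. Each camera call takes 0.05 s, during which the arm holds its last target. There are 200 camera calls.

## Working session

There is one attempt and no reset: what is moved stays moved. The work goes in short steps, Python scripts to look and compute and a shell command to move; the robot and the scene stay as the last step left them, time stands still between calls to the robot, and variables do not carry over. Pictures are saved under pics/ and viewed, at most 14 in all, crops included, and the job is handed in when it is done.

```bash
ls; mkdir -p pics
python3 - <<'E'
from station import ctrl, optics
import cv2, numpy as np
for n in ("top","side"):
    p,d=optics.get_image(n); cv2.imwrite(f"pics/{n}0.png",p[:,:,::-1]); np.savez(f"{n}0.npz",p=p,d=d)
    c=optics.camera_params(n); print(n,c, (d==0).mean())
o=ctrl.get_obs(); print(o, ctrl.grasp_offset)
E
```

```text
pics
top {'mtx': array([[450.85197285,   0.        , 283.57455121],
       [  0.        , 450.85197285, 208.4399421 ],
       [  0.        ,   0.        ,   1.        ]]), 'k1': 0.012789440359006563, 'extrinsics': array([[-0.10794104, -0.96858235,  0.22404679,  0.26041447],
       [-0.99415488,  0.10566078, -0.02217813,  0.00489871],
       [-0.00219161, -0.22513114, -0.97432601,  1.08046689],
       [ 0.        ,  0.        ,  0.        ,  1.        ]])} 0.0037712585034013605
side {'mtx': array([[510.8100819 ,   0.        , 276.77073902],
       [  0.        , 510.8100819 , 215.44919204],
       [  0.        ,   0.        ,   1.        ]]), 'k1': -0.177203607679098, 'extrinsics': array([[ 0.80275905, -0.3513475 ,  0.48180166, -0.19412453],
       [-0.596245  , -0.48426775,  0.64029419, -0.93752566],
       [ 0.00835524, -0.80127378, -0.59823951,  0.89804407],
       [ 0.        ,  0.        ,  0.        ,  1.        ]])} 0.01383078231292517
{'t': 0.1, 'q': array([ 1.17500999e+00,  5.32650185e-02,  1.61411952e+00, -7.45142963e-05,
        1.47603803e+00, -1.19004166e-01]), 'dq': array([ 0.00112067, -0.00188488, -0.00437353, -0.00042953,  0.00302994,
        0.00091903]), 'effort': array([ 2.02594815e-04, -3.94893980e+01, -3.71365106e+01, -4.33298214e-05,
        3.87726977e-03, -1.36389843e-06]), 'tool_pos': array([0.17059324, 0.60068543, 0.23022419]), 'tool_rot': array([-4.33316347e-01, -3.11116657e+00,  2.80903691e-03]), 'contact_force': array([-0.08956425, -0.84320979,  0.76473777]), 'wrist_torque': array([-0.00057303, -0.00472738,  0.03958433]), 'grip_force': 0.0, 'opening': 0.08515014813048709} 0.0187
```

View pics/top0.png

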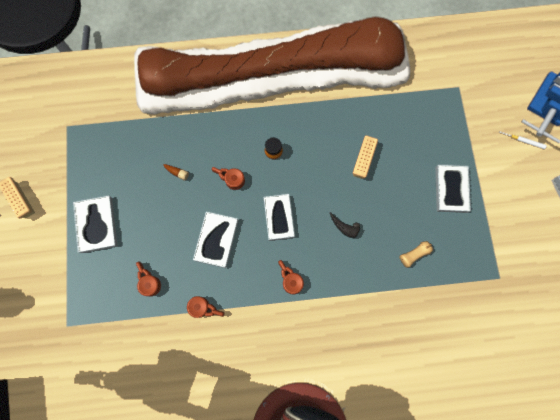

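View pics/side0.png

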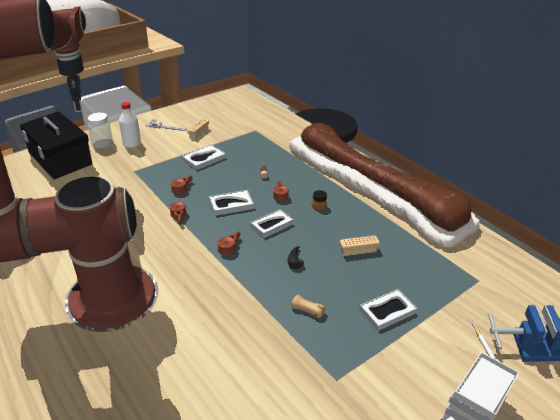

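The top view shows the trays at (95,224) keyhole, (217,240) crescent, (280,217) wedge and (453,188) dumb-bell. The tooth is at (176,171), claw (347,225), toe bone (417,254) and jar (273,148); the brush is at (366,157). There are four vertebra-like things, and the leftmost is at (148,283). The side view agrees.

```bash
cat > h.py <<'E'
import numpy as np, cv2
from station import ctrl, optics
def dist(c):
    return np.array([c["k1"],0,0,0,0.])
def cloud(n,d):
    c=optics.camera_params(n); v,u=np.mgrid[0:d.shape[0],0:d.shape[1]]
    s=cv2.undistortPoints(np.stack([u,v],-1).reshape(-1,1,2).astype(np.float64),c["mtx"],dist(c)).reshape(d.shape+(2,))
    P=np.dstack([s*d[...,None],d]); E=c["extrinsics"]
    return P@E[:3,:3].T+E[:3,3]
def px(n,X):
    c=optics.camera_params(n); T=np.linalg.inv(c["extrinsics"])
    return cv2.projectPoints(np.asarray(X,float).reshape(-1,1,3),cv2.Rodrigues(T[:3,:3])[0],T[:3,3],c["mtx"],dist(c))[0].reshape(-1,2)
def ortho(n,img,x0,x1,y0,y1,z,s=0.0005):
    """rows: x decreasing (top = x1), cols: y decreasing (left = y1)"""
    xs=np.arange(x1,x0,-s); ys=np.arange(y1,y0,-s)
    X,Y=np.meshgrid(xs,ys,indexing='ij'); uv=px(n,np.stack([X,Y,np.full_like(X,z)],-1)).astype(np.float32)
    return cv2.remap(img,uv[:,0].reshape(X.shape),uv[:,1].reshape(X.shape),cv2.INTER_CUBIC)
E
python3 - <<'E'
from h import *
f=np.load("top0.npz"); p,d=f["p"],f["d"]; W=cloud("top",d)
hsv=cv2.cvtColor(p,cv2.COLOR_RGB2HSV)
for u,v in [(110,300),(300,130),(460,270),(250,250)]: print("mat",W[v,u].round(4))
for n,(u,v) in dict(tooth=(176,171),claw=(347,225),toe=(417,254),v1=(148,285),v2=(198,307),v3=(233,178),v4=(292,283),tt=(280,217),tc=(217,240),tb=(453,188),tv=(95,224),brush=(366,157),jar=(273,148)).items():
    w=W[v-22:v+23,u-22:u+23].reshape(-1,3); print(n,W[v,u].round(3),"rgb",p[v,u],"zmax",w[:,2].max().round(3))
# ortho mosaic 1mm for tiles 0.14x0.14 at 2px/mm... 
tiles=[]
for n,z in dict(tooth=(.011),claw=.018,toe=.02,v1=.025).items() if 0 else [("tooth",.011),("claw",.018),("toe",.02),("v1",.03),("tt",.018),("tc",.018),("tb",.018),("tv",.018)]:
    u,v=dict(tooth=(176,171),claw=(347,225),toe=(417,254),v1=(148,280),tt=(280,217),tc=(217,240),tb=(453,188),tv=(95,224))[n]
    x,y=W[v,u,:2].round(2); t=ortho("top",p,x-.07,x+.07,y-.07,y+.07,z,.0007); cv2.putText(t,f"{n} {x:.2f} {y:.2f}",(3,12),0,.4,(255,255,0)); tiles.append(t[:200,:200])
cv2.imwrite("pics/tiles.png",np.vstack([np.hstack(tiles[:4]),np.hstack(tiles[4:])])[:,:,::-1])
E
```

```text
mat [ 3.339e-01  4.090e-01 -2.000e-04]
mat [ 0.7088 -0.0837  0.0012]
mat [ 0.3141 -0.4208 -0.0009]
mat [0.4154 0.0717 0.0009]
tooth [0.625 0.233 0.025] rgb [159  89  41] zmax 1.08
claw [ 0.447 -0.165  0.022] rgb [48 44 44] zmax 1.08
toe [ 0.361 -0.319  0.021] rgb [235 197 127] zmax 1.08
v1 [0.356 0.311 0.027] rgb [158  84  59] zmax 1.08
v2 [0.294 0.2   0.029] rgb [151  77  53] zmax 1.08
v3 [0.592 0.095 0.026] rgb [137  63  38] zmax 1.08
v4 [ 0.325 -0.019  0.028] rgb [138  65  37] zmax 1.08
tt [ 0.487 -0.009  0.008] rgb [35 45 49] zmax 1.08
tc [0.447 0.148 0.008] rgb [46 51 55] zmax 1.08
tb [ 0.513 -0.439  0.008] rgb [38 39 46] zmax 1.08
tv [0.517 0.437 0.011] rgb [62 64 68] zmax 1.08
brush [ 0.607 -0.233  0.036] rgb [244 208 139] zmax 1.08
jar [ 0.651 -0.009  0.047] rgb [39 40 43] zmax 1.08
```

View pics/tiles.png

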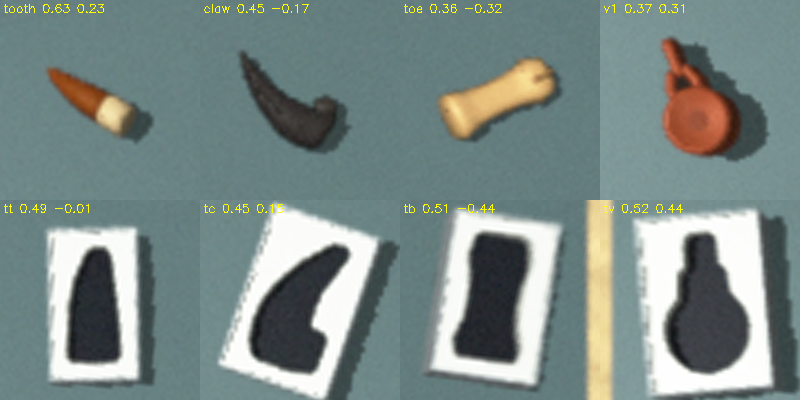

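The tiles show that all four fossils and four cavities are clear and unoccluded, and the claw is not mirrored (its lump is on the right when facing the tip, as in its tray). I'll now measure the poses.

```bash
cat > meas.py <<'E'
from h import *
S=.0005
def tile(p,c,z,r=.075): return ortho("top",p,c[0]-r,c[0]+r,c[1]-r,c[1]+r,z,S)
def xy(pt,c,r=.075): return np.array([c[0]+r-pt[1]*S, c[1]+r-pt[0]*S])
def big(m,c0):
    m=cv2.morphologyEx(m.astype(np.uint8),cv2.MORPH_OPEN,np.ones((5,5)))
    n,l,st,ce=cv2.connectedComponentsWithStats(m); i=1+np.argmin(np.linalg.norm(ce[1:]-c0,axis=1)-st[1:,4]**.5)
    return (l==i).astype(np.uint8)
def rect(m,c,axis=None):
    ct=max(cv2.findContours(m,0,1)[0],key=cv2.contourArea)[:,0]
    (a,b),(w,h),_=r=cv2.minAreaRect(ct); B=cv2.boxPoints(r); e=[B[1]-B[0],B[2]-B[1]]; L=max(e,key=np.linalg.norm)
    d=np.array([-L[1],-L[0]]); d/=np.linalg.norm(d)
    P=np.array([xy(q,c) for q in ct]); return xy((a,b),c),d,sorted([w*S*1e3,h*S*1e3]),P
def moments(m,c):
    M=cv2.moments(m,True); th=.5*np.arctan2(2*M["mu11"],M["mu20"]-M["mu02"])
    d=np.array([-np.sin(th),-np.cos(th)]); ctr=xy((M["m10"]/M["m00"],M["m01"]/M["m00"]),c)
    v,u=np.nonzero(m); P=np.array([c[0]+.075-v*S,c[1]+.075-u*S]).T-ctr
    return ctr,d,((P@d)**3).mean()*1e9,M["m00"]*S*S*1e6,P+ctr
E
cat > m1.py <<'E'
from meas import *
f=np.load("top0.npz"); p,d=f["p"],f["d"]
off=dict(tt=(12,0),tc=(13,-7),tb=(11,0),tv=(19,0)); cs=dict(tt=(.487,-.009),tc=(.447,.148),tb=(.513,-.439),tv=(.517,.437))
for n,c in cs.items():
    t=tile(p,c,.018); h=cv2.cvtColor(t,cv2.COLOR_RGB2HSV)
    w=big((h[...,2]>170)&(h[...,1]<40),(150,150))
    ctr,dr,wh,_=rect(w,c)
    hull=cv2.drawContours(np.zeros_like(w),[cv2.convexHull(max(cv2.findContours(w,0,1)[0],key=cv2.contourArea))],-1,1,-1)
    cav=big((hull>0)&(h[...,2]<130),(150,150)) 
    mc,md,sk,A,P=moments(cav,c)
    if dr@md<0: md=-md
    # widths at both ends of cavity along dr
    q=(P-ctr)@dr*1e3; s=(P-ctr)@np.array([-dr[1],dr[0]])*1e3
    prof={k:np.ptp(s[(q>k-2)&(q<k+2)]).round(0) for k in range(-40,41,8) if ((q>k-2)&(q<k+2)).any()}
    print(n,"ctr",ctr.round(4),"dir",np.degrees(np.arctan2(dr[1],dr[0])).round(1),"wh",np.round(wh,1),"cav ctr",mc.round(4),"rng",q.min().round(),q.max().round(),prof)
def fos(n,c,z,fn,x0):
    t=tile(p,c,z); h=cv2.cvtColor(t,cv2.COLOR_RGB2HSV).astype(int); m=big(fn(h,t.astype(int)),(150,150))
    ctr,dr,wh,_=rect(m,c); mc,md,sk,A,P=moments(m,c)
    q=(P-mc)@md*1e3; s=(P-mc)@np.array([-md[1],md[0]])*1e3
    prof={k:(s[(q>k-2)&(q<k+2)].min().round(0),s[(q>k-2)&(q<k+2)].max().round(0)) for k in range(-48,49,6) if ((q>k-2)&(q<k+2)).any()}
    print(n,"rect",ctr.round(4),np.degrees(np.arctan2(dr[1],dr[0])).round(1),np.round(wh,1),"mom",mc.round(4),np.degrees(np.arctan2(md[1],md[0])).round(1),"rng",q.min().round(1),q.max().round(1),prof)
    cv2.imwrite(f"/tmp/{n}.png",m*255); return m,P
sat=lambda h,t:(t[...,0]-t[...,2]>35)
fos("tooth",(.625,.233),.011,sat,0)
fos("claw",(.447,-.165),.014,lambda h,t:t.max(2)<62,0)
fos("toe",(.361,-.319),.015,lambda h,t:(t[...,0]-t[...,2]>45),0)
fos("v1",(.366,.311),.03,sat,0)
m,P=fos("drum",(.366,.311),.03,lambda h,t:cv2.morphologyEx(sat(h,t).astype(np.uint8),cv2.MORPH_OPEN,cv2.getStructuringElement(2,(61,61))),0)
print("drum c",P.mean(0).round(4))
E
python3 m1.py
```

```text
tt ctr [ 0.4878 -0.0048] dir -179.1 wh [ 63.1 107. ] cav ctr [ 0.4821 -0.0055] rng -39.0 41.0 {-40: np.float64(9.0), -32: np.float64(20.0), -24: np.float64(24.0), -16: np.float64(29.0), -8: np.float64(30.0), 0: np.float64(33.0), 8: np.float64(34.0), 16: np.float64(35.0), 24: np.float64(36.0), 32: np.float64(37.0), 40: np.float64(34.0)}
tc ctr [0.4493 0.1516] dir -19.0 wh [ 80.2 122. ] cav ctr [0.4405 0.1534] rng -48.0 47.0 {-40: np.float64(50.0), -32: np.float64(52.0), -24: np.float64(53.0), -16: np.float64(51.0), -8: np.float64(37.0), 0: np.float64(34.0), 8: np.float64(33.0), 16: np.float64(31.0), 24: np.float64(28.0), 32: np.float64(25.0), 40: np.float64(19.0)}
tb ctr [ 0.5127 -0.4364] dir -9.3 wh [ 75.5 114.9] cav ctr [ 0.5113 -0.4349] rng -45.0 44.0 {-40: np.float64(44.0), -32: np.float64(45.0), -24: np.float64(41.0), -16: np.float64(36.0), -8: np.float64(35.0), 0: np.float64(35.0), 8: np.float64(36.0), 16: np.float64(39.0), 24: np.float64(41.0), 32: np.float64(40.0), 40: np.float64(37.0)}
tv ctr [0.519  0.4387] dir -175.3 wh [ 88.9 125.8] cav ctr [0.5116 0.4365] rng -48.0 50.0 {
[... 2743 characters left out ...]
loat64(-26.0), np.float64(24.0)), 18: (np.float64(-24.0), np.float64(24.0)), 24: (np.float64(-20.0), np.float64(22.0)), 30: (np.float64(-13.0), np.float64(18.0)), 36: (np.float64(4.0), np.float64(4.0))}
drum rect [0.3568 0.3105] -90.0 [49.5 51. ] mom [0.356  0.3106] -121.7 rng -26.0 27.6 {-24: (np.float64(-13.0), np.float64(13.0)), -18: (np.float64(-19.0), np.float64(20.0)), -12: (np.float64(-23.0), np.float64(23.0)), -6: (np.float64(-24.0), np.float64(24.0)), 0: (np.float64(-25.0), np.float64(23.0)), 6: (np.float64(-24.0), np.float64(23.0)), 12: (np.float64(-21.0), np.float64(22.0)), 18: (np.float64(-18.0), np.float64(19.0)), 24: (np.float64(-12.0), np.float64(12.0))}
drum c [0.356  0.3106]
```

```bash
cat > m2.py <<'E'
from meas import *
f=np.load("top0.npz"); p,d=f["p"].astype(int),f["d"]; W=cloud("top",d)
F=np.load("side0.npz"); ps,ds=F["p"].astype(int),F["d"]; Ws=cloud("side",ds)
def pts(c,r,fn,zlo,W=W,p=p):
    m=(np.hypot(W[...,0]-c[0],W[...,1]-c[1])<r)&(W[...,2]>zlo)&(W[...,2]<.06)&fn(p); return W[m]
sat=lambda t:t[...,0]-t[...,2]>35
al=lambda t:t[...,0]>-1
def prof(P,o,deg,step=6):
    d=np.array([np.cos(np.radians(deg)),np.sin(np.radians(deg))]); q=(P[:,:2]-o)@d*1e3; s=(P[:,:2]-o)@[-d[1],d[0]]*1e3
    print("  rng",q.min().round(1),q.max().round(1),s.min().round(1),s.max().round(1))
    for k in range(-60,61,step):
        m=abs(q-k)<step/2
        if m.sum()>2: print("  ",k,(s[m].min().round(),s[m].max().round(),(P[m,2].max()*1e3).round(),m.sum()),end="")
    print()
for nm,Wx,px_ in (("top",W,p),("side",Ws,ps)):
    print(nm); print("toe"); prof(pts((.361,-.319),.055,al,.012,Wx,px_),(.363,-.319),-65)
    P=pts((.356,.311),.029,al,.028,Wx,px_); print("drum", (P[:,:2].min(0)+P[:,:2].max(0)).round(4)/2,np.ptp(P,axis=0).round(3))
    A=pts((.366,.313),.08,al,.01,Wx,px_); B=A[np.hypot(A[:,0]-.356,A[:,1]-.311)>.036]; print("spine mean",B.mean(0).round(4),np.hypot(A[:,0]-.356,A[:,1]-.311).max().round(4)); far=A[np.hypot(A[:,0]-.356,A[:,1]-.311)>.048]; print("tip",far.mean(0).round(4))
    print("claw"); C=pts((.447,-.16),.06,al,.009,Wx,px_); prof(C,(.4418,-.1656),59.6)
    print("tooth"); prof(pts((.63,.236),.05,al,.008,Wx,px_),(.6262,.2303),57)
    J=pts((.651,-.009),.035,al,.04,Wx,px_); print("jar",J.mean(0).round(3)); b=pts((.607,-.233),.08,al,.03,Wx,px_); print("brush",b.mean(0).round(3))
# claw cavity eroded
c=(.447,.148); t=tile(np.load("top0.npz")["p"],c,.017); h=cv2.cvtColor(t,cv2.COLOR_RGB2HSV)
cav=big((h[...,2]<140)&(cv2.erode((h[...,2]>0).astype(np.uint8),np.ones((3,3)))>0),(150,150))
for e in (0,6,8):
    m=cv2.erode(cav,cv2.getStructuringElement(2,(int(4*e)+1,)*2)) if e else cav
    m=big(m,(150,150)); mc,md,sk,A,P=moments(m,c); r=np.radians(-19.); R=np.array([[np.cos(r),np.sin(r)],[-np.sin(r),np.cos(r)]])
    o=np.array([.4493,.1516])-R.T@[.013,-.007]; L=(P-o)@R.T*1e3
    print("cav",e,A.round(),"axis",(np.degrees(np.arctan2(md[1],md[0]))+19).round(1),"ctr in frame",(R@(mc-o)*1e3).round(1),L.min(0).round(),L.max(0).round())
E
python3 m2.py
```

```text
top
toe
  rng -40.5 38.1 -16.7 17.0
   -42 (np.float64(-10.0), np.float64(5.0), np.float64(27.0), np.int64(4))   -36 (np.float64(-17.0), np.float64(16.0), np.float64(32.0), np.int64(54))   -30 (np.float64(-15.0), np.float64(17.0), np.float64(36.0), np.int64(32))   -24 (np.float64(-14.0), np.float64(14.0), np.float64(30.0), np.int64(33))   -18 (np.float64(-13.0), np.float64(14.0), np.float64(29.0), np.int64(28))   -12 (np.float64(-13.0), np.float64(12.0), np.float64(30.0), np.int64(26))   -6 (np.float64(-11.0), np.float64(12.0), np.float64(27.0), np.int64(25))   0 (np.float64(-11.0), np.float64(12.0), np.float64(27.0), np.int64(25))   6 (np.float64(-12.0), np.float64(13.0), np.float64(30.0), np.int64(30))   12 (np.float64(-13.0), np.float64(13.0), np.float64(28.0), np.int64(32))   18 (np.float64(-13.0), np.float64(14.0), np.float64(31.0), np.int64(33))   24 (np.float64(-16.0), np.float64(16.0), np.float64(32.0), np.int64(40))   30 (np.float64(-14.0), np.float64(14.0), np.float64(31.0), np.int64(29))   36 (np.float64(-11.0), np.float64(13.0), np.float64(25.0), np.int64(14))
drum [0.358
[... 4702 characters left out ...]
loat64(10.0), np.float64(20.0), np.int64(5))   0 (np.float64(-10.0), np.float64(6.0), np.float64(21.0), np.int64(8))   6 (np.float64(-7.0), np.float64(10.0), np.float64(22.0), np.int64(5))   12 (np.float64(-7.0), np.float64(6.0), np.float64(20.0), np.int64(3))   24 (np.float64(-4.0), np.float64(6.0), np.float64(17.0), np.int64(3))
jar [ 0.659 -0.013  0.044]
brush [ 0.609 -0.235  0.035]Traceback (most recent call last):
  File "m2.py", line 29, in <module>
    print("cav",e,A.round(),"axis",(np.degrees(np.arctan2(md[1],md[0]))+19).round(1),"ctr in frame",(R@(mc-o)*1e3).round(1),L.min(0).round(),L.max(0).round())
                  ^^^^^^^
AttributeError: 'float' object has no attribute 'round'
```

```bash
cat > go.py <<'E'
import sys, numpy as np
from scipy.spatial.transform import Rotation as Ro
from station import ctrl
T=dict(v=(.358,.311,22),tv=(.5001,.438,4.7),claw=(.4361,-.1635,59.6),tc=(.4393,.1624,-19),tooth=(.6251,.2286,57),tt=(.4758,-.005,.9),toe=(.3672,-.328,-65),tb=(.5107,-.4361,-9.3)) # toe/tb: waist point x=+9
x,y,a=T[sys.argv[1]]; o=ctrl.get_obs(); R=Ro.from_rotvec(o["tool_rot"]); M=R.as_matrix()
psi=np.degrees(np.arctan2(M[1,1],M[0,1])); dl=(a+90-psi+90)%180-90
if len(sys.argv)>2: dl+=float(sys.argv[2])
R2=Ro.from_euler('z',dl,degrees=True).as_matrix()@M
dv=np.array([x,y,0])-o["tool_pos"]; dv[2]=0
print("roll %.3f"%-np.radians(dl),"after-roll tx %.1f ty %.1f"%tuple((R2.T@dv*1e3)[:2]),"z %.1f"%(o["tool_pos"][2]*1e3),"tilt z",M[:,2].round(4),"t %.1f"%o["t"],"q6 %.2f"%o["q"][5])
E
python3 go.py v
```

```text
roll -0.661 after-roll tx -65.2 ty -338.8 z 230.2 tilt z [-6.0e-04 -1.7e-03 -1.0e+00] t 0.1 q6 -0.12
```

```bash
python3 -m handwheel '[{"roll":-0.11},{"roll":-0.11},{"roll":-0.11},{"roll":-0.11},{"roll":-0.11},{"roll":-0.11}]' 80 30; python3 -m handwheel '[{"tx":-5,"ty":-28},{"tx":-5,"ty":-28},{"tx":-5,"ty":-28},{"tx":-5,"ty":-28},{"tx":-5,"ty":-28},{"tx":-5,"ty":-28},{"tx":-5,"ty":-28},{"tx":-5,"ty":-28},{"tx":-5,"ty":-28},{"tx":-5,"ty":-28},{"tx":-5,"ty":-28},{"tx":-5,"ty":-28}]'; python3 go.py v
```

```text
roll -0.661 after-roll tx -65.2 ty -338.8 z 230.2 tilt z [-6.0e-04 -1.7e-03 -1.0e+00] t 0.1 q6 -0.12$[0]: bad value
$[0]: bad value
```

```bash
python3 -m handwheel '[{"tx":0,"ty":0,"tz":0,"roll":-0.11},{"tx":0,"ty":0,"tz":0,"roll":-0.11},{"tx":0,"ty":0,"tz":0,"roll":-0.11},{"tx":0,"ty":0,"tz":0,"roll":-0.11},{"tx":0,"ty":0,"tz":0,"roll":-0.11},{"tx":0,"ty":0,"tz":0,"roll":-0.11}]' 80 30; python3 go.py v
```

```text
t: 0.6
tool_pos: [0.1706, 0.6008, 0.2305]
tool_rot: [0.607, -3.082, 0.002]
contact_force: [-0.6, 0.8, 0.7]
opening: 0.08
grip_force: 0.0
roll 0.005 after-roll tx -65.2 ty -338.9 z 230.5 tilt z [-5.0e-04 -1.2e-03 -1.0e+00] t 0.6 q6 -0.78
```

All four keys are needed.

```bash
python3 -m handwheel '[{"tx":-5,"ty":-28,"tz":5,"roll":0},{"tx":-5,"ty":-28,"tz":5,"roll":0},{"tx":-5,"ty":-28,"tz":5,"roll":0},{"tx":-5,"ty":-28,"tz":5,"roll":0},{"tx":-5,"ty":-28,"tz":5,"roll":0},{"tx":-5,"ty":-28,"tz":5,"roll":0},{"tx":-5,"ty":-28,"tz":5,"roll":0},{"tx":-5,"ty":-28,"tz":5,"roll":0},{"tx":-5,"ty":-28,"tz":5,"roll":0},{"tx":-5,"ty":-28,"tz":5,"roll":0},{"tx":-5,"ty":-28,"tz":5,"roll":0},{"tx":-5,"ty":-31,"tz":5,"roll":0}]'; python3 go.py v
```

```text
t: 1.6
tool_pos: [0.3533, 0.308, 0.1706]
tool_rot: [0.599, -3.083, 0.0]
contact_force: [1.3, 0.6, 0.6]
opening: 0.0799
grip_force: 0.0
roll -0.000 after-roll tx -5.5 ty 1.0 z 170.6 tilt z [-5.e-04 -1.e-04 -1.e+00] t 1.6 q6 -1.40
```

```bash
python3 -m handwheel '[{"tx":-5,"ty":1,"tz":25,"roll":0},{"tx":0,"ty":0,"tz":25,"roll":0},{"tx":0,"ty":0,"tz":25,"roll":0},{"tx":0,"ty":0,"tz":25,"roll":0},{"tx":0,"ty":0,"tz":20,"roll":0},{"tx":0,"ty":0,"tz":20,"roll":0},{"tx":0,"ty":0,"tz":12,"roll":0},{"tx":0,"ty":0,"tz":10,"roll":0},{"tx":0,"ty":0,"tz":0,"roll":0}]'; python3 -m handwheel '[{"tx":0,"ty":0,"tz":0,"roll":0},{"tx":0,"ty":0,"tz":0,"roll":0},{"tx":0,"ty":0,"tz":0,"roll":0},{"tx":0,"ty":0,"tz":0,"roll":0},{"tx":0,"ty":0,"tz":0,"roll":0},{"tx":0,"ty":0,"tz":0,"roll":0},{"tx":0,"ty":0,"tz":0,"roll":0},{"tx":0,"ty":0,"tz":0,"roll":0}]' 30 30; python3 go.py v
```

```text
t: 2.35
tool_pos: [0.3556, 0.3108, 0.0068]
tool_rot: [0.597, -3.08, 0.003]
contact_force: [-0.2, 0.5, 0.8]
opening: 0.0799
grip_force: 0.0
t: 3.02
tool_pos: [0.3585, 0.3128, 0.0108]
tool_rot: [-0.598, 3.082, 0.002]
contact_force: [-1.1, -0.0, 5.2]
opening: 0.0468
grip_force: 31.4
roll -0.001 after-roll tx 1.2 ty -1.4 z 10.8 tilt z [ 0.0022  0.0015 -1.    ] t 3.0 q6 -1.39
```

```bash
python3 -m handwheel '[{"tx":0,"ty":0,"tz":-5,"roll":0},{"tx":0,"ty":0,"tz":-15,"roll":0},{"tx":0,"ty":0,"tz":-25,"roll":0},{"tx":0,"ty":0,"tz":-25,"roll":0.1},{"tx":0,"ty":0,"tz":-20,"roll":0.1},{"tx":0,"ty":0,"tz":0,"roll":0.1},{"tx":0,"ty":0,"tz":0,"roll":0}]'; python3 go.py tv
python3 - <<'E'
from h import *
print(ctrl.get_obs()["grip_force"],ctrl.get_obs()["opening"],ctrl.get_obs()["contact_force"])
p,d=optics.get_image("side"); a=p[100:250,100:260]; cv2.imwrite("pics/s1.png",cv2.resize(a,None,fx=4,fy=4)[:,:,::-1])
E
```

```text
t: 3.6
tool_pos: [0.358, 0.3124, 0.1008]
tool_rot: [-0.128, 3.137, 0.002]
contact_force: [-1.2, -0.8, -1.9]
opening: 0.047
grip_force: 31.2
roll -0.000 after-roll tx -151.9 ty 113.6 z 100.8 tilt z [ 0.0024  0.0014 -1.    ] t 3.6 q6 -1.09
31.202439665794373 0.04695750456268687 [-1.20619718 -0.8412745  -1.94454532]
```

View pics/s1.png

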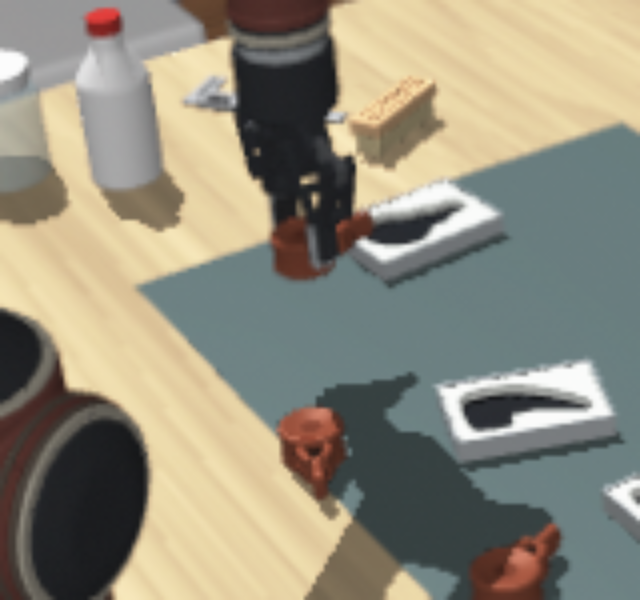

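The vertebra is gripped level with its spine pointing ahead (crop around (310,250)), and the tray is just beyond. Next I carry it over.

```bash
python3 -m handwheel '[{"tx":-19,"ty":14,"tz":0,"roll":0},{"tx":-19,"ty":14,"tz":0,"roll":0},{"tx":-19,"ty":14,"tz":0,"roll":0},{"tx":-19,"ty":14,"tz":0,"roll":0},{"tx":-19,"ty":14,"tz":0,"roll":0},{"tx":-19,"ty":14,"tz":0,"roll":0},{"tx":-19,"ty":14,"tz":0,"roll":0},{"tx":-19,"ty":15,"tz":0,"roll":0},{"tx":0,"ty":0,"tz":0,"roll":0},{"tx":0,"ty":0,"tz":0,"roll":0}]'; python3 go.py tv
```

```text
t: 4.48
tool_pos: [0.499, 0.4369, 0.0971]
tool_rot: [0.134, -3.136, 0.003]
contact_force: [-0.7, -0.4, -0.8]
opening: 0.047
grip_force: 31.4
roll 0.003 after-roll tx -1.2 ty 1.0 z 97.1 tilt z [-0.0031 -0.0023 -1.    ] t 4.5 q6 -1.05
```

```bash
python3 -m handwheel '[{"tx":-1,"ty":1,"tz":20,"roll":0},{"tx":0,"ty":0,"tz":20,"roll":0},{"tx":0,"ty":0,"tz":15,"roll":0},{"tx":0,"ty":0,"tz":12,"roll":0},{"tx":0,"ty":0,"tz":0,"roll":0},{"tx":0,"ty":0,"tz":0,"roll":0}]'; python3 go.py tv;python3 -m handwheel '[{"tx":0,"ty":0,"tz":0,"roll":0}]'; python3 go.py tv
python3 - <<'E'
from h import *
for n,(u,v) in (("top",(95,224)),("side",(200,150))):
    p,d=optics.get_image(n); a=p[max(v-50,0):v+50,max(0,u-65):u+65]; cv2.imwrite(f"pics/{n}2.png",cv2.resize(a,None,fx=3,fy=3)[:,:,::-1])
a,b=[cv2.imread(f"pics/{n}2.png") for n in("top","side")]; cv2.imwrite("pics/c2.png",np.hstack([a[:,:390],b[:,:390]]))
E
```

```text
t: 4.98
tool_pos: [0.4995, 0.4376, 0.0312]
tool_rot: [0.131, -3.137, 0.002]
contact_force: [-0.2, 0.1, -0.5]
opening: 0.0474
grip_force: 31.4
roll 0.002 after-roll tx -0.7 ty 0.3 z 31.2 tilt z [-0.0021 -0.0014 -1.    ] t 5.0 q6 -1.05
t: 5.07
tool_pos: [0.5009, 0.4386, 0.0333]
tool_rot: [-0.131, 3.138, 0.001]
contact_force: [1.4, 0.4, -0.7]
opening: 0.0467
grip_force: 31.4
roll 0.001 after-roll tx 0.8 ty -0.5 z 33.3 tilt z [ 1.1e-03  7.0e-04 -1.0e+00] t 5.1 q6 -1.05
```

View pics/c2.png

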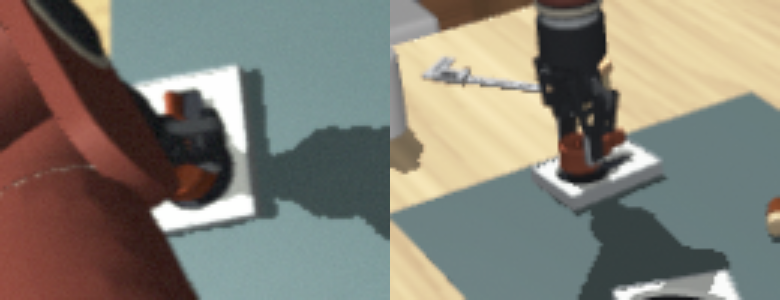

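The vertebra hovers over the keyhole cavity with its spine over the slot, in line in both views. I'll lower it gently.

```bash
python3 -m handwheel '[{"tx":0,"ty":0,"tz":5,"roll":0},{"tx":0,"ty":0,"tz":4,"roll":0},{"tx":0,"ty":0,"tz":2,"roll":0},{"tx":0,"ty":0,"tz":0,"roll":0},{"tx":0,"ty":0,"tz":0,"roll":0},{"tx":0,"ty":0,"tz":0,"roll":0}]';python3 -m handwheel '[{"tx":0,"ty":0,"tz":1,"roll":0},{"tx":0,"ty":0,"tz":0,"roll":0}]';python3 -m handwheel '[{"tx":0,"ty":0,"tz":1,"roll":0},{"tx":0,"ty":0,"tz":0,"roll":0}]';python3 -m handwheel '[{"tx":0,"ty":0,"tz":1,"roll":0},{"tx":0,"ty":0,"tz":0,"roll":0}]'; python3 go.py tv
```

```text
t: 5.67
tool_pos: [0.5005, 0.4384, 0.0213]
tool_rot: [-0.131, 3.139, -0.0]
contact_force: [-0.8, -0.1, -1.6]
opening: 0.0467
grip_force: 31.4
t: 5.83
tool_pos: [0.5005, 0.4384, 0.0203]
tool_rot: [-0.131, 3.139, 0.0]
contact_force: [-0.4, 0.2, -1.7]
opening: 0.0469
grip_force: 31.4
t: 6.0
tool_pos: [0.5004, 0.4383, 0.0192]
tool_rot: [0.131, -3.139, 0.0]
contact_force: [-0.9, -0.7, -2.3]
opening: 0.0471
grip_force: 31.4
t: 6.17
tool_pos: [0.5005, 0.4384, 0.0189]
tool_rot: [0.131, -3.139, 0.0]
contact_force: [-2.3, -1.4, 2.9]
opening: 0.0469
grip_force: 31.7
roll 0.001 after-roll tx 0.5 ty -0.4 z 18.9 tilt z [-0. -0. -1.] t 6.2 q6 -1.05
```

Touchdown is at 18.9 mm, as predicted. Release.

```bash
python3 -m handwheel '[{"tx":0,"ty":0,"tz":0,"roll":0},{"tx":0,"ty":0,"tz":0,"roll":0},{"tx":0,"ty":0,"tz":0,"roll":0},{"tx":0,"ty":0,"tz":0,"roll":0},{"tx":0,"ty":0,"tz":-5,"roll":0},{"tx":0,"ty":0,"tz":-10,"roll":0},{"tx":0,"ty":0,"tz":-20,"roll":0},{"tx":0,"ty":0,"tz":-30,"roll":0},{"tx":0,"ty":0,"tz":-30,"roll":0},{"tx":0,"ty":0,"tz":-5,"roll":0}]' 58; python3 go.py tooth
```

```text
t: 7.0
tool_pos: [0.5037, 0.4407, 0.1265]
tool_rot: [-0.13, 3.129, 0.01]
contact_force: [0.7, 0.1, 0.9]
opening: 0.058
grip_force: 0.0
roll -0.912 after-roll tx 111.7 ty -217.3 z 126.5 tilt z [ 0.0096  0.0067 -0.9999] t 7.0 q6 -1.05
```

```bash
python3 -m handwheel '[{"tx":0,"ty":0,"tz":0,"roll":-0.114},{"tx":0,"ty":0,"tz":0,"roll":-0.114},{"tx":0,"ty":0,"tz":0,"roll":-0.114},{"tx":0,"ty":0,"tz":0,"roll":-0.114},{"tx":0,"ty":0,"tz":0,"roll":-0.114},{"tx":0,"ty":0,"tz":0,"roll":-0.114},{"tx":0,"ty":0,"tz":0,"roll":-0.114},{"tx":0,"ty":0,"tz":0,"roll":-0.114},{"tx":0,"ty":0,"tz":0,"roll":0}]' 60; python3 go.py tooth
python3 - <<'E'
from h import *
p,d=optics.get_image("top"); np.savez("top1.npz",p=p,d=d); a=p[174:274,30:160]; cv2.imwrite("pics/c3.png",cv2.resize(a,None,fx=4,fy=4)[:,:,::-1])
E
```

```text
t: 7.75
tool_pos: [0.5006, 0.4384, 0.1188]
tool_rot: [-1.502, 2.759, 0.0]
contact_force: [0.1, -0.3, -0.5]
opening: 0.06
grip_force: 0.0
roll 0.002 after-roll tx 108.1 ty -218.7 z 118.8 tilt z [ 5.e-04  3.e-04 -1.e+00] t 7.8 q6 -1.96
```

View pics/c3.png

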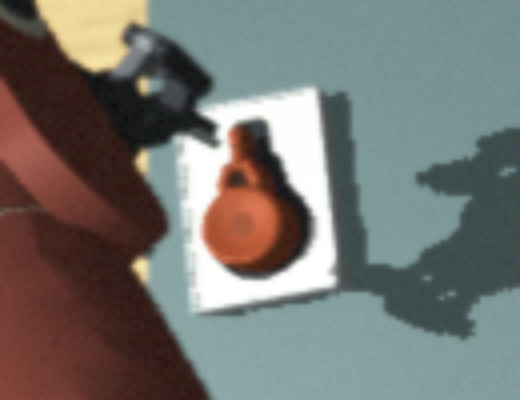

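The vertebra sits in the keyhole with its spine in the slot. The apparent shift left matches the parallax of its raised top. On to the tooth.

```bash
python3 -m handwheel '[{"tx":11,"ty":-22,"tz":3,"roll":0},{"tx":11,"ty":-22,"tz":3,"roll":0},{"tx":11,"ty":-22,"tz":3,"roll":0},{"tx":11,"ty":-22,"tz":3,"roll":0},{"tx":11,"ty":-22,"tz":3,"roll":0},{"tx":11,"ty":-22,"tz":3,"roll":0},{"tx":11,"ty":-22,"tz":3,"roll":0},{"tx":11,"ty":-22,"tz":3,"roll":0},{"tx":10,"ty":-22,"tz":2,"roll":0},{"tx":10,"ty":-21,"tz":2,"roll":0},{"tx":0,"ty":0,"tz":0,"roll":0},{"tx":0,"ty":0,"tz":0,"roll":0}]';python3 -m handwheel '[{"tx":0,"ty":0,"tz":0,"roll":0},{"tx":0,"ty":0,"tz":0,"roll":0}]'; python3 go.py tooth
```

```text
t: 8.8
tool_pos: [0.6259, 0.2275, 0.0904]
tool_rot: [-1.493, 2.764, 0.0]
contact_force: [0.2, 0.1, 0.7]
opening: 0.06
grip_force: 0.0
t: 8.97
tool_pos: [0.625, 0.2294, 0.0905]
tool_rot: [-1.499, 2.76, 0.0]
contact_force: [1.2, -0.6, -0.5]
opening: 0.0593
grip_force: 0.0
roll 0.000 after-roll tx 0.6 ty -0.5 z 90.5 tilt z [ 0.e+00  3.e-04 -1.e+00] t 9.0 q6 -2.33
```

```bash
python3 -m handwheel '[{"tx":0,"ty":0,"tz":22,"roll":0},{"tx":0,"ty":0,"tz":22,"roll":0},{"tx":0,"ty":0,"tz":18,"roll":0},{"tx":0,"ty":0,"tz":12,"roll":0},{"tx":0,"ty":0,"tz":7,"roll":0},{"tx":0,"ty":0,"tz":0,"roll":0},{"tx":0,"ty":0,"tz":0,"roll":0},{"tx":0,"ty":0,"tz":0,"roll":0}]'; python3 go.py tooth; python3 -m handwheel '[{"tx":0,"ty":0,"tz":0,"roll":0},{"tx":0,"ty":0,"tz":0,"roll":0},{"tx":0,"ty":0,"tz":0,"roll":0},{"tx":0,"ty":0,"tz":0,"roll":0},{"tx":0,"ty":0,"tz":0,"roll":0},{"tx":0,"ty":0,"tz":0,"roll":0},{"tx":0,"ty":0,"tz":0,"roll":0},{"tx":0,"ty":0,"tz":0,"roll":0}]' 8 25; python3 go.py tooth
```

```text
t: 9.63
tool_pos: [0.6264, 0.229, 0.0109]
tool_rot: [-1.499, 2.758, -0.001]
contact_force: [0.3, 0.5, -0.4]
opening: 0.0602
grip_force: 0.0
roll 0.001 after-roll tx 1.1 ty 0.9 z 10.9 tilt z [ 2.4e-03  6.0e-04 -1.0e+00] t 9.6 q6 -2.33
t: 10.3
tool_pos: [0.6261, 0.2286, 0.0103]
tool_rot: [-1.499, 2.759, -0.001]
contact_force: [-0.7, -0.2, 4.9]
opening: 0.0214
grip_force: 25.1
roll 0.000 after-roll tx 0.6 ty 0.8 z 10.3 tilt z [ 1.4e-03  3.0e-04 -1.0e+00] t 10.3 q6 -2.33
```

```bash
python3 -m handwheel '[{"tx":0,"ty":0,"tz":-4,"roll":0},{"tx":0,"ty":0,"tz":-10,"roll":0},{"tx":0,"ty":0,"tz":-20,"roll":0},{"tx":0,"ty":0,"tz":-20,"roll":0.1},{"tx":0,"ty":0,"tz":-16,"roll":0.11},{"tx":0,"ty":0,"tz":0,"roll":0.11},{"tx":0,"ty":0,"tz":0,"roll":0.11},{"tx":0,"ty":0,"tz":0,"roll":0.11},{"tx":0,"ty":0,"tz":0,"roll":0.11},{"tx":0,"ty":0,"tz":0,"roll":0.11},{"tx":0,"ty":0,"tz":0,"roll":0.11},{"tx":0,"ty":0,"tz":0,"roll":0.11}]'; python3 go.py tt
```

```text
t: 11.3
tool_pos: [0.6249, 0.2284, 0.0792]
tool_rot: [0.015, -3.141, 0.0]
contact_force: [0.7, -0.6, -0.9]
opening: 0.0215
grip_force: 24.4
roll -0.006 after-roll tx 152.7 ty -231.1 z 79.2 tilt z [-9.e-04 -3.e-04 -1.e+00] t 11.3 q6 -1.34
```

```bash
python3 -m handwheel '[{"tx":14,"ty":-21,"tz":0,"roll":-0.006},{"tx":14,"ty":-21,"tz":0,"roll":0},{"tx":14,"ty":-21,"tz":0,"roll":0},{"tx":14,"ty":-21,"tz":0,"roll":0},{"tx":14,"ty":-21,"tz":0,"roll":0},{"tx":14,"ty":-21,"tz":0,"roll":0},{"tx":14,"ty":-21,"tz":0,"roll":0},{"tx":14,"ty":-21,"tz":0,"roll":0},{"tx":14,"ty":-21,"tz":0,"roll":0},{"tx":14,"ty":-21,"tz":0,"roll":0},{"tx":13,"ty":-21,"tz":0,"roll":0},{"tx":0,"ty":0,"tz":0,"roll":0}]';python3 -m handwheel '[{"tx":0,"ty":0,"tz":0,"roll":0},{"tx":0,"ty":0,"tz":0,"roll":0},{"tx":0,"ty":0,"tz":0,"roll":0}]'; python3 go.py tt
python3 - <<'E'
from h import *
for n,(u,v) in (("top",(280,217)),("side",(272,210))):
    p,d=optics.get_image(n); a=p[max(v-50,0):v+50,max(0,u-65):u+65]; cv2.imwrite(f"pics/{n}2.png",cv2.resize(a,None,fx=3,fy=3)[:,:,::-1])
a,b=[cv2.imread(f"pics/{n}2.png") for n in("top","side")]; cv2.imwrite("pics/c4.png",np.hstack([a[:,:390],b[:,:390]]))
E
```

```text
t: 12.3
tool_pos: [0.4749, -0.0079, 0.0789]
tool_rot: [0.029, -3.14, 0.002]
contact_force: [0.1, -0.1, 0.5]
opening: 0.0215
grip_force: 24.6
t: 12.55
tool_pos: [0.4775, -0.0051, 0.0795]
tool_rot: [-0.034, 3.141, 0.0]
contact_force: [-0.5, -0.2, -0.6]
opening: 0.0208
grip_force: 24.6
roll 0.006 after-roll tx 1.7 ty 0.1 z 79.5 tilt z [ 4.e-04  2.e-04 -1.e+00] t 12.6 q6 -1.76
```

View pics/c4.png

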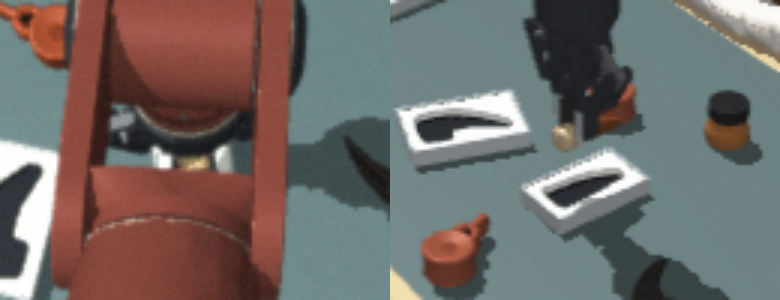

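The tooth is held level, root toward the base, above the wedge tray. I'll lower it.

```bash
python3 -m handwheel '[{"tx":1,"ty":0,"tz":15,"roll":0.005},{"tx":0,"ty":0,"tz":15,"roll":0},{"tx":0,"ty":0,"tz":12,"roll":0},{"tx":0,"ty":0,"tz":8,"roll":0},{"tx":0,"ty":0,"tz":5,"roll":0},{"tx":0,"ty":0,"tz":3,"roll":0},{"tx":0,"ty":0,"tz":0,"roll":0},{"tx":0,"ty":0,"tz":0,"roll":0},{"tx":0,"ty":0,"tz":0,"roll":0}]'; python3 go.py tt;python3 -m handwheel '[{"tx":0,"ty":0,"tz":1,"roll":0},{"tx":0,"ty":0,"tz":0,"roll":0}]';python3 -m handwheel '[{"tx":0,"ty":0,"tz":1,"roll":0},{"tx":0,"ty":0,"tz":0,"roll":0}]'
```

```text
t: 13.4
tool_pos: [0.4769, -0.0057, 0.0221]
tool_rot: [-0.026, 3.14, -0.0]
contact_force: [-0.2, 0.3, -0.9]
opening: 0.0214
grip_force: 24.6
roll 0.001 after-roll tx 1.0 ty 0.7 z 22.1 tilt z [ 1.4e-03 -3.0e-04 -1.0e+00] t 13.4 q6 -1.76
t: 13.57
tool_pos: [0.4765, -0.0057, 0.0207]
tool_rot: [-0.025, 3.141, -0.0]
contact_force: [-0.3, -0.0, -0.9]
opening: 0.0214
grip_force: 24.6
t: 13.73
tool_pos: [0.4762, -0.0056, 0.0193]
tool_rot: [-0.025, 3.141, -0.0]
contact_force: [0.4, -0.2, -1.6]
opening: 0.0215
grip_force: 24.6
```

```bash
python3 -m handwheel '[{"tx":0,"ty":0,"tz":0.5,"roll":0},{"tx":0,"ty":0,"tz":0,"roll":0}]';python3 -m handwheel '[{"tx":0,"ty":0,"tz":0.5,"roll":0},{"tx":0,"ty":0,"tz":0,"roll":0}]'
```

```text
t: 13.9
tool_pos: [0.4761, -0.0056, 0.0188]
tool_rot: [0.025, -3.141, -0.0]
contact_force: [-0.2, 0.1, -0.9]
opening: 0.0213
grip_force: 24.6
t: 14.07
tool_pos: [0.4762, -0.0056, 0.0183]
tool_rot: [-0.025, 3.141, -0.0]
contact_force: [-0.3, -0.4, -0.2]
opening: 0.0211
grip_force: 24.6
```

```bash
python3 -m handwheel '[{"tx":0,"ty":0,"tz":0.5,"roll":0},{"tx":0,"ty":0,"tz":0,"roll":0}]';python3 -m handwheel '[{"tx":0,"ty":0,"tz":0,"roll":0},{"tx":0,"ty":0,"tz":0,"roll":0}]'
```

```text
t: 14.23
tool_pos: [0.4763, -0.0056, 0.0183]
tool_rot: [0.026, -3.141, -0.0]
contact_force: [-3.5, 0.3, 4.1]
opening: 0.0213
grip_force: 25.1
t: 14.4
tool_pos: [0.4763, -0.0056, 0.0183]
tool_rot: [0.026, -3.141, 0.0]
contact_force: [-2.5, -0.0, 6.4]
opening: 0.0214
grip_force: 25.2
```

The tooth has touched down at 18.3 mm as expected. Release, rise, and turn for the claw.

```bash
python3 -m handwheel '[{"tx":0,"ty":0,"tz":0,"roll":0},{"tx":0,"ty":0,"tz":0,"roll":0},{"tx":0,"ty":0,"tz":0,"roll":0},{"tx":0,"ty":0,"tz":-4,"roll":0},{"tx":0,"ty":0,"tz":-8,"roll":0},{"tx":0,"ty":0,"tz":-20,"roll":0},{"tx":0,"ty":0,"tz":-25,"roll":0},{"tx":0,"ty":0,"tz":-25,"roll":0},{"tx":0,"ty":0,"tz":0,"roll":0}]' 30; python3 go.py claw
```

```text
t: 15.15
tool_pos: [0.4802, -0.0062, 0.1064]
tool_rot: [-0.026, 3.131, -0.003]
contact_force: [1.5, -0.5, 0.2]
opening: 0.0297
grip_force: 0.0
roll -1.024 after-roll tx 157.9 ty -41.6 z 106.4 tilt z [ 0.0108 -0.0018 -0.9999] t 15.2 q6 -1.76
```

```bash
python3 -m handwheel '[{"tx":0,"ty":0,"tz":0,"roll":-0.114},{"tx":0,"ty":0,"tz":0,"roll":-0.114},{"tx":0,"ty":0,"tz":0,"roll":-0.114},{"tx":0,"ty":0,"tz":0,"roll":-0.114},{"tx":0,"ty":0,"tz":0,"roll":-0.114},{"tx":0,"ty":0,"tz":0,"roll":-0.114},{"tx":0,"ty":0,"tz":0,"roll":-0.114},{"tx":0,"ty":0,"tz":0,"roll":-0.114},{"tx":0,"ty":0,"tz":0,"roll":-0.112},{"tx":0,"ty":0,"tz":0,"roll":0}]' 62; python3 go.py claw
```

```text
t: 15.98
tool_pos: [0.4762, -0.0056, 0.1]
tool_rot: [-1.564, 2.725, -0.0]
contact_force: [-0.6, -1.1, -0.0]
opening: 0.062
grip_force: 0.0
roll 0.002 after-roll tx 156.5 ty -45.3 z 100.0 tilt z [ 3.e-04 -1.e-04 -1.e+00] t 16.0 q6 -2.78
```

```bash
python3 -m handwheel '[{"tx":19,"ty":-5,"tz":0,"roll":0},{"tx":19,"ty":-5,"tz":0,"roll":0},{"tx":20,"ty":-5,"tz":0,"roll":0},{"tx":20,"ty":-5,"tz":0,"roll":0},{"tx":20,"ty":-5,"tz":0,"roll":0},{"tx":20,"ty":-5,"tz":0,"roll":0},{"tx":20,"ty":-5,"tz":0,"roll":0},{"tx":18,"ty":-6,"tz":0,"roll":0},{"tx":0,"ty":0,"tz":0,"roll":0},{"tx":0,"ty":0,"tz":0,"roll":0},{"tx":0,"ty":0,"tz":0,"roll":0}]'; python3 go.py claw
python3 - <<'E'
from h import *
for n,(u,v) in (("top",(280,217)),("side",(285,235))):
    p,d=optics.get_image(n); a=p[max(v-50,0):v+50,max(0,u-65):u+65]; cv2.imwrite(f"pics/{n}2.png",cv2.resize(a,None,fx=3,fy=3)[:,:,::-1])
a,b=[cv2.imread(f"pics/{n}2.png") for n in("top","side")]; cv2.imwrite("pics/c5.png",np.hstack([a[:,:390],b[:,:390]]))
E
```

```text
t: 16.9
tool_pos: [0.4326, -0.1604, 0.0998]
tool_rot: [-1.559, 2.727, 0.001]
contact_force: [-0.1, -0.4, -0.4]
opening: 0.0622
grip_force: 0.0
roll -0.001 after-roll tx 0.9 ty -4.5 z 99.8 tilt z [ 0.e+00  5.e-04 -1.e+00] t 16.9 q6 -3.13
```

View pics/c5.png

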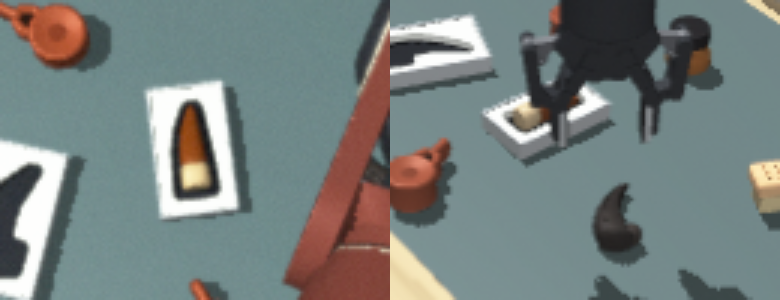

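The tooth lies neatly in its wedge, and the gripper is above the claw. Joint 6 is at -3.13, too near its limit, so I'll take the half-turn equivalent grasp.

```bash
python3 -m handwheel '[{"tx":0,"ty":0,"tz":0,"roll":0.12},{"tx":0,"ty":0,"tz":0,"roll":0.12},{"tx":0,"ty":0,"tz":0,"roll":0.12},{"tx":0,"ty":0,"tz":0,"roll":0.12},{"tx":0,"ty":0,"tz":0,"roll":0.12},{"tx":0,"ty":0,"tz":0,"roll":0.12},{"tx":0,"ty":0,"tz":0,"roll":0.12},{"tx":0,"ty":0,"tz":0,"roll":0.12},{"tx":0,"ty":0,"tz":0,"roll":0.12},{"tx":0,"ty":0,"tz":0,"roll":0.12},{"tx":0,"ty":0,"tz":0,"roll":0.12},{"tx":0,"ty":0,"tz":0,"roll":0.12}]'; python3 -m handwheel '[{"tx":0,"ty":0,"tz":0,"roll":0.12},{"tx":0,"ty":0,"tz":0,"roll":0.12},{"tx":0,"ty":0,"tz":0,"roll":0.12},{"tx":0,"ty":0,"tz":0,"roll":0.12},{"tx":0,"ty":0,"tz":0,"roll":0.12},{"tx":0,"ty":0,"tz":0,"roll":0.12},{"tx":0,"ty":0,"tz":0,"roll":0.12},{"tx":0,"ty":0,"tz":0,"roll":0.12},{"tx":0,"ty":0,"tz":0,"roll":0.12},{"tx":0,"ty":0,"tz":0,"roll":0.12},{"tx":0,"ty":0,"tz":0,"roll":0.12},{"tx":0,"ty":0,"tz":0,"roll":0.12}]';python3 -m handwheel '[{"tx":0,"ty":0,"tz":0,"roll":0.12},{"tx":0,"ty":0,"tz":0,"roll":0.12},{"tx":0,"ty":0,"tz":0,"roll":0.02},{"tx":0,"ty":0,"tz":0,"roll":0},{"tx":0,"ty":0,"tz":0,"roll":0}]'; python3 go.py claw
```

```text
t: 18.0
tool_pos: [0.4328, -0.1599, 0.0997]
tool_rot: [-0.631, -3.077, -0.0]
contact_force: [-0.2, -0.0, -0.2]
opening: 0.062
grip_force: 0.0
t: 19.0
tool_pos: [0.4328, -0.1599, 0.0997]
tool_rot: [-2.504, -1.897, -0.0]
contact_force: [-0.3, 0.7, -0.7]
opening: 0.062
grip_force: 0.0
t: 19.42
tool_pos: [0.4327, -0.1604, 0.0997]
tool_rot: [-2.722, -1.567, 0.0]
contact_force: [0.3, 0.1, 0.3]
opening: 0.0621
grip_force: 0.0
roll 0.005 after-roll tx -0.9 ty 4.5 z 99.7 tilt z [-1.e-04  1.e-04 -1.e+00] t 19.4 q6 0.01
```

```bash
python3 -m handwheel '[{"tx":-1,"ty":4.5,"tz":22,"roll":0.005},{"tx":0,"ty":0,"tz":22,"roll":0},{"tx":0,"ty":0,"tz":20,"roll":0},{"tx":0,"ty":0,"tz":15,"roll":0},{"tx":0,"ty":0,"tz":10,"roll":0},{"tx":0,"ty":0,"tz":0,"roll":0},{"tx":0,"ty":0,"tz":0,"roll":0},{"tx":0,"ty":0,"tz":0,"roll":0}]'; python3 go.py claw; python3 -m handwheel '[{"tx":0,"ty":0,"tz":0,"roll":0},{"tx":0,"ty":0,"tz":0,"roll":0},{"tx":0,"ty":0,"tz":0,"roll":0},{"tx":0,"ty":0,"tz":0,"roll":0},{"tx":0,"ty":0,"tz":0,"roll":0},{"tx":0,"ty":0,"tz":0,"roll":0},{"tx":0,"ty":0,"tz":0,"roll":0},{"tx":0,"ty":0,"tz":0,"roll":0}]' 8 28; python3 go.py claw
```

```text
t: 20.08
tool_pos: [0.4369, -0.1645, 0.0119]
tool_rot: [2.727, 1.557, 0.002]
contact_force: [0.3, -0.2, 0.4]
opening: 0.062
grip_force: 0.0
roll -0.003 after-roll tx 0.5 ty -1.1 z 11.9 tilt z [ 0.0017 -0.001  -1.    ] t 20.1 q6 0.01
t: 20.75
tool_pos: [0.4369, -0.1645, 0.0125]
tool_rot: [2.728, 1.556, 0.002]
contact_force: [-2.0, 1.3, 7.5]
opening: 0.0264
grip_force: 26.3
roll -0.003 after-roll tx 0.5 ty -1.2 z 12.5 tilt z [ 1.6e-03 -8.0e-04 -1.0e+00] t 20.8 q6 0.01
```

```bash
python3 -m handwheel '[{"tx":0,"ty":0,"tz":-4,"roll":0},{"tx":0,"ty":0,"tz":-10,"roll":0},{"tx":0,"ty":0,"tz":-20,"roll":0},{"tx":0,"ty":0,"tz":-20,"roll":0.1},{"tx":0,"ty":0,"tz":-16,"roll":0.1},{"tx":0,"ty":0,"tz":0,"roll":0.11},{"tx":0,"ty":0,"tz":0,"roll":0.11},{"tx":0,"ty":0,"tz":0,"roll":0.11},{"tx":0,"ty":0,"tz":0,"roll":0.11},{"tx":0,"ty":0,"tz":0,"roll":0.11},{"tx":0,"ty":0,"tz":0,"roll":0.11},{"tx":0,"ty":0,"tz":0,"roll":0.11}]'; python3 go.py tc
```

```text
t: 21.75
tool_pos: [0.4359, -0.164, 0.0813]
tool_rot: [3.14, 0.096, 0.0]
contact_force: [-0.3, 0.1, -1.1]
opening: 0.0263
grip_force: 26.6
roll 0.393 after-roll tx -103.0 ty -309.7 z 81.3 tilt z [ 2.e-04 -1.e-04 -1.e+00] t 21.8 q6 0.99
```

```bash
python3 -m handwheel '[{"tx":0,"ty":0,"tz":0,"roll":0.1},{"tx":0,"ty":0,"tz":0,"roll":0.1},{"tx":0,"ty":0,"tz":0,"roll":0.1},{"tx":0,"ty":0,"tz":0,"roll":0.093},{"tx":0,"ty":0,"tz":0,"roll":0}]'; python3 -m handwheel '[{"tx":-8,"ty":-24,"tz":0,"roll":0},{"tx":-8,"ty":-24,"tz":0,"roll":0},{"tx":-8,"ty":-24,"tz":0,"roll":0},{"tx":-8,"ty":-24,"tz":0,"roll":0},{"tx":-8,"ty":-24,"tz":0,"roll":0},{"tx":-8,"ty":-24,"tz":0,"roll":0},{"tx":-8,"ty":-24,"tz":0,"roll":0},{"tx":-8,"ty":-24,"tz":0,"roll":0},{"tx":-8,"ty":-24,"tz":0,"roll":0},{"tx":-8,"ty":-24,"tz":0,"roll":0},{"tx":-8,"ty":-24,"tz":0,"roll":0},{"tx":-8,"ty":-24,"tz":0,"roll":0}]'; python3 -m handwheel '[{"tx":-7,"ty":-22,"tz":0,"roll":0},{"tx":0,"ty":0,"tz":0,"roll":0},{"tx":0,"ty":0,"tz":0,"roll":0},{"tx":0,"ty":0,"tz":0,"roll":0}]'; python3 go.py tc
```

```text
t: 22.17
tool_pos: [0.4359, -0.164, 0.0813]
tool_rot: [3.099, -0.512, 0.0]
contact_force: [-0.9, 0.5, -0.8]
opening: 0.027
grip_force: 26.6
t: 23.17
tool_pos: [0.4371, 0.1408, 0.0813]
tool_rot: [-3.1, 0.506, -0.001]
contact_force: [0.4, 0.3, -0.9]
opening: 0.0264
grip_force: 26.7
t: 23.5
tool_pos: [0.4376, 0.1623, 0.0809]
tool_rot: [3.1, -0.508, -0.0]
contact_force: [0.5, -0.4, -1.4]
opening: 0.0264
grip_force: 26.8
roll 0.007 after-roll tx 1.6 ty -0.6 z 80.9 tilt z [-1.e-04 -4.e-04 -1.e+00] t 23.5 q6 2.09
```

```bash
python3 -m handwheel '[{"tx":1.5,"ty":-0.5,"tz":15,"roll":0.007},{"tx":0,"ty":0,"tz":15,"roll":0},{"tx":0,"ty":0,"tz":12,"roll":0},{"tx":0,"ty":0,"tz":8,"roll":0},{"tx":0,"ty":0,"tz":0,"roll":0},{"tx":0,"ty":0,"tz":0,"roll":0},{"tx":0,"ty":0,"tz":0,"roll":0}]'; python3 go.py tc
python3 - <<'E'
from h import *
for n,(u,v) in (("top",(217,240)),("side",(232,195))):
    p,d=optics.get_image(n); a=p[max(v-38,0):v+38,max(0,u-49):u+49]; cv2.imwrite(f"pics/{n}2.png",cv2.resize(a,None,fx=4,fy=4)[:,:,::-1])
a,b=[cv2.imread(f"pics/{n}2.png") for n in("top","side")]; cv2.imwrite("pics/c6.png",np.hstack([a[:,:390],b[:,:390]]))
E
```

```text
t: 24.08
tool_pos: [0.44, 0.1624, 0.0316]
tool_rot: [-3.098, 0.522, -0.002]
contact_force: [0.4, -0.8, -1.7]
opening: 0.0264
grip_force: 26.8
roll -0.002 after-roll tx -0.7 ty 0.2 z 31.6 tilt z [ 1.2e-03  2.0e-04 -1.0e+00] t 24.1 q6 2.10
```

View pics/c6.png

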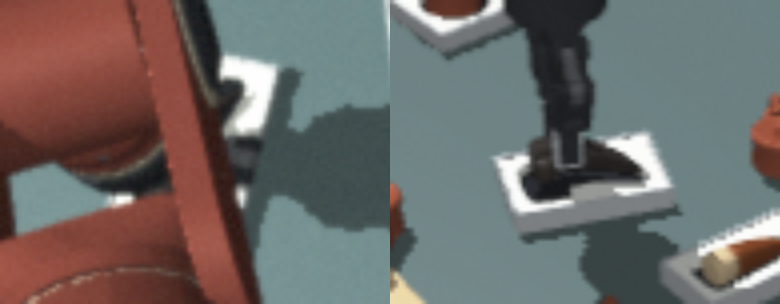

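In the side view the claw is just above its cavity, with tip and lump in line with the cut-out. Lower.

```bash
python3 -m handwheel '[{"tx":0,"ty":0,"tz":4,"roll":0},{"tx":0,"ty":0,"tz":3,"roll":0},{"tx":0,"ty":0,"tz":2,"roll":0},{"tx":0,"ty":0,"tz":0,"roll":0},{"tx":0,"ty":0,"tz":0,"roll":0}]'; python3 -m handwheel '[{"tx":0,"ty":0,"tz":0.7,"roll":0},{"tx":0,"ty":0,"tz":0,"roll":0},{"tx":0,"ty":0,"tz":0,"roll":0}]';python3 -m handwheel '[{"tx":0,"ty":0,"tz":0.7,"roll":0},{"tx":0,"ty":0,"tz":0,"roll":0}]'
```

```text
t: 24.6
tool_pos: [0.4397, 0.1628, 0.0218]
tool_rot: [-3.098, 0.521, -0.001]
contact_force: [0.8, 2.2, -1.8]
opening: 0.0266
grip_force: 30.3
t: 24.85
tool_pos: [0.4397, 0.1628, 0.0213]
tool_rot: [-3.098, 0.521, -0.001]
contact_force: [1.3, 2.0, -0.6]
opening: 0.0265
grip_force: 30.3
t: 25.02
tool_pos: [0.4398, 0.1628, 0.021]
tool_rot: [-3.098, 0.521, -0.001]
contact_force: [2.5, 1.7, 2.0]
opening: 0.0263
grip_force: 30.4
```

```bash
python3 -m handwheel '[{"tx":0,"ty":-1,"tz":-0.7,"roll":0},{"tx":0,"ty":-1,"tz":0,"roll":0},{"tx":0,"ty":0,"tz":0,"roll":0},{"tx":0,"ty":0,"tz":0,"roll":0}]';python3 -m handwheel '[{"tx":0,"ty":0,"tz":0.7,"roll":0},{"tx":0,"ty":0,"tz":0,"roll":0}]';python3 -m handwheel '[{"tx":0,"ty":0,"tz":0.5,"roll":0},{"tx":0,"ty":0,"tz":0,"roll":0}]'
```

```text
t: 25.35
tool_pos: [0.4395, 0.1642, 0.0209]
tool_rot: [3.097, -0.521, -0.002]
contact_force: [-0.6, -0.7, 1.4]
opening: 0.0266
grip_force: 30.6
t: 25.52
tool_pos: [0.4397, 0.1643, 0.0206]
tool_rot: [3.097, -0.521, -0.001]
contact_force: [-1.1, -1.6, 4.0]
opening: 0.0263
grip_force: 31.0
t: 25.68
tool_pos: [0.4398, 0.1643, 0.0205]
tool_rot: [3.097, -0.521, -0.002]
contact_force: [-4.0, -2.8, 8.9]
opening: 0.0264
grip_force: 31.4
```

Seated at 20.5 mm as predicted. Release, rise, and look.

```bash
python3 -m handwheel '[{"tx":0,"ty":0,"tz":-0.5,"roll":0},{"tx":0,"ty":0,"tz":0,"roll":0},{"tx":0,"ty":0,"tz":0,"roll":0},{"tx":0,"ty":0,"tz":0,"roll":0},{"tx":0,"ty":0,"tz":-4,"roll":0},{"tx":0,"ty":0,"tz":-8,"roll":0},{"tx":0,"ty":0,"tz":-20,"roll":0},{"tx":0,"ty":0,"tz":-25,"roll":0},{"tx":0,"ty":0,"tz":-25,"roll":0},{"tx":0,"ty":0,"tz":0,"roll":0}]' 34; python3 go.py toe
```

```text
t: 26.52
tool_pos: [0.4438, 0.1654, 0.1089]
tool_rot: [-3.094, 0.52, -0.016]
contact_force: [1.1, -0.0, 0.6]
opening: 0.0344
grip_force: 0.0
roll 0.801 after-roll tx 414.8 ty 278.0 z 108.9 tilt z [ 0.0105  0.0022 -0.9999] t 26.5 q6 2.10
```

```bash
python3 -m handwheel '[{"tx":4.5,"ty":25,"tz":0,"roll":0},{"tx":4.5,"ty":25,"tz":0,"roll":0},{"tx":4.5,"ty":25,"tz":0,"roll":0},{"tx":4.5,"ty":25,"tz":0,"roll":0},{"tx":4.5,"ty":25,"tz":0,"roll":0},{"tx":4.5,"ty":25,"tz":0,"roll":0},{"tx":4.5,"ty":25,"tz":0,"roll":0},{"tx":4.5,"ty":25,"tz":0,"roll":0},{"tx":4.5,"ty":25,"tz":0,"roll":0},{"tx":4.5,"ty":25,"tz":0,"roll":0},{"tx":4.5,"ty":25,"tz":0,"roll":0},{"tx":4.5,"ty":25,"tz":0,"roll":0}]' 64; python3 -m handwheel '[{"tx":4.5,"ty":24,"tz":0,"roll":0},{"tx":4.5,"ty":24,"tz":0,"roll":0},{"tx":4.5,"ty":24,"tz":0,"roll":0},{"tx":4.5,"ty":24,"tz":0,"roll":0},{"tx":4.5,"ty":24,"tz":0,"roll":0},{"tx":4.5,"ty":24,"tz":0,"roll":0},{"tx":4.5,"ty":24,"tz":0,"roll":0},{"tx":4.5,"ty":23,"tz":0,"roll":0},{"tx":0,"ty":0,"tz":0,"roll":0.11},{"tx":0,"ty":0,"tz":0,"roll":0.11},{"tx":0,"ty":0,"tz":0,"roll":0.11},{"tx":0,"ty":0,"tz":0,"roll":0.11}]'; python3 -m handwheel '[{"tx":0,"ty":0,"tz":0,"roll":0.11},{"tx":0,"ty":0,"tz":0,"roll":0.11},{"tx":0,"ty":0,"tz":0,"roll":0.1},{"tx":0,"ty":0,"tz":0,"roll":0.04},{"tx":0,"ty":0,"tz":0,"roll":0},{"tx":0,"ty":0,"tz":0,"roll":0},{"tx":0,"ty":0,"tz":0,"roll":0}]'; python3 go.py toe
python3 - <<'E'
from h import *
p,d=optics.get_image("top"); np.savez("top2.npz",p=p,d=d); a=p[150:300,50:320]; cv2.imwrite("pics/c7.png",cv2.resize(a,None,fx=2.9,fy=2.9)[:,:,::-1])
E
```

```text
t: 27.52
tool_pos: [0.3925, -0.1379, 0.1027]
tool_rot: [3.098, -0.521, 0.001]
contact_force: [0.4, 0.3, -0.0]
opening: 0.064
grip_force: 0.0
t: 28.52
tool_pos: [0.3643, -0.3291, 0.1025]
tool_rot: [-2.906, 1.193, 0.0]
contact_force: [0.7, 0.0, -0.2]
opening: 0.0639
grip_force: 0.0
t: 29.1
tool_pos: [0.3645, -0.3289, 0.1025]
tool_rot: [2.652, -1.685, 0.0]
contact_force: [-0.6, -0.4, 0.5]
opening: 0.0642
grip_force: 0.0
roll 0.002 after-roll tx 0.3 ty -2.9 z 102.5 tilt z [ 1.e-04 -1.e-04 -1.e+00] t 29.1 q6 1.82
```

View pics/c7.png

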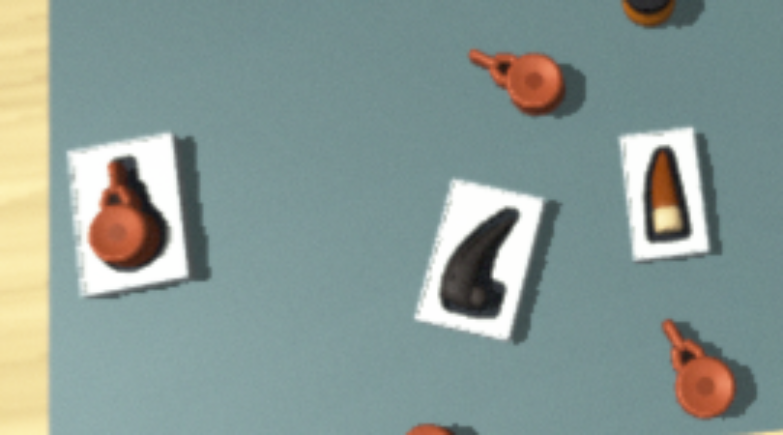

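The claw lies in its crescent, and the tooth and vertebra are in their cavities. Now the toe bone.

```bash
python3 -m handwheel '[{"tx":0,"ty":-3,"tz":22,"roll":0},{"tx":0,"ty":0,"tz":22,"roll":0},{"tx":0,"ty":0,"tz":20,"roll":0},{"tx":0,"ty":0,"tz":16,"roll":0},{"tx":0,"ty":0,"tz":11,"roll":0},{"tx":0,"ty":0,"tz":0,"roll":0},{"tx":0,"ty":0,"tz":0,"roll":0},{"tx":0,"ty":0,"tz":0,"roll":0}]'; python3 go.py toe; python3 -m handwheel '[{"tx":0,"ty":0,"tz":0,"roll":0},{"tx":0,"ty":0,"tz":0,"roll":0},{"tx":0,"ty":0,"tz":0,"roll":0},{"tx":0,"ty":0,"tz":0,"roll":0},{"tx":0,"ty":0,"tz":0,"roll":0},{"tx":0,"ty":0,"tz":0,"roll":0},{"tx":0,"ty":0,"tz":0,"roll":0},{"tx":0,"ty":0,"tz":0,"roll":0}]' 8 30; python3 go.py toe
```

```text
t: 29.82
tool_pos: [0.3678, -0.3284, 0.0125]
tool_rot: [2.65, -1.686, 0.003]
contact_force: [-0.6, 0.1, 0.2]
opening: 0.0637
grip_force: 0.0
roll 0.001 after-roll tx -0.6 ty 0.4 z 12.5 tilt z [ 0.0012 -0.0015 -1.    ] t 29.8 q6 1.82
t: 30.48
tool_pos: [0.3677, -0.3283, 0.0126]
tool_rot: [2.65, -1.686, 0.002]
contact_force: [-2.6, 0.6, 5.5]
opening: 0.0279
grip_force: 29.3
roll 0.001 after-roll tx -0.5 ty 0.3 z 12.6 tilt z [ 9.0e-04 -1.2e-03 -1.0e+00] t 30.5 q6 1.82
```

The opening is 27.9 mm, not 24: I entered the toe bone's waist point 10 mm off toward the small end. I'll let go, back off, and measure again.

```bash
python3 -m handwheel '[{"tx":0,"ty":0,"tz":0,"roll":0},{"tx":0,"ty":0,"tz":0,"roll":0},{"tx":0,"ty":0,"tz":0,"roll":0},{"tx":0,"ty":0,"tz":0,"roll":0},{"tx":0,"ty":0,"tz":-10,"roll":0},{"tx":0,"ty":0,"tz":-25,"roll":0},{"tx":0,"ty":0,"tz":-30,"roll":0},{"tx":0,"ty":0,"tz":-25,"roll":0},{"tx":0,"ty":0,"tz":0,"roll":0},{"tx":0,"ty":0,"tz":0,"roll":0}]' 64
python3 - <<'E'
from meas import *
p,d=optics.get_image("side"); np.savez("side3.npz",p=p,d=d); P,D=optics.get_image("top"); np.savez("top3.npz",p=P,d=D)
a=p[250:350,240:380]; A=P[200:300,340:480]
cv2.imwrite("pics/c8.png",np.hstack([cv2.resize(x,None,fx=2.8,fy=2.8) for x in(A,a)])[:,:,::-1])
E
```

```text
t: 31.32
tool_pos: [0.3682, -0.3289, 0.1041]
tool_rot: [2.649, -1.685, 0.007]
contact_force: [0.1, 0.2, -0.7]
opening: 0.0639
grip_force: 0.0
```

View pics/c8.png

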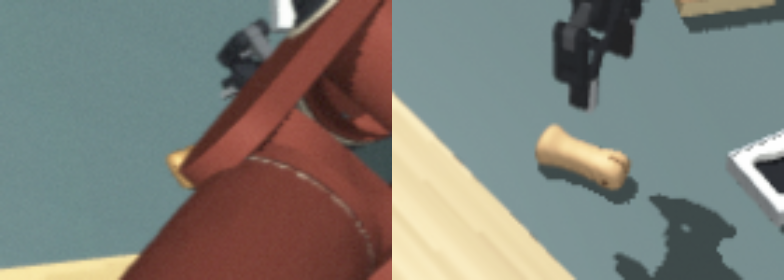

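The side view shows the bone whole and flat at about (585,157) in the crop. I'll compare its mask with the starting one.

```bash
python3 - <<'E'
from meas import *
S=.0005; c=(.363,-.319)
for f in ("side0","side3"):
    p=np.load(f+".npz")["p"]; t=ortho("side",p,c[0]-.075,c[0]+.075,c[1]-.075,c[1]+.075,.015,S).astype(int)
    m=big(t[...,0]-t[...,2]>45,(150,150)); mc,md,sk,A,P=moments(m,c); q=(P-mc)@md*1e3
    print(f,mc.round(4),np.degrees(np.arctan2(md[1],md[0])).round(1),int(A),q.min().round(1),q.max().round(1))
E
sed -i 's/toe=(.3672,-.328,-65)/toe=(.3626,-.318,-65)/' go.py; python3 go.py toe
```

```text
side0 [ 0.3641 -0.3179] -67.4 2683 -40.3 42.6
side3 [ 0.364  -0.3187] -68.0 2860 -41.3 42.7
roll 0.001 after-roll tx -10.1 ty -0.1 z 100.9 tilt z [-6.e-04  8.e-04 -1.e+00] t 31.4 q6 1.82
```

The bone has moved less than 1 mm. Regrip at the waist.

```bash
python3 -m handwheel '[{"tx":-10,"ty":0,"tz":22,"roll":0},{"tx":0,"ty":0,"tz":22,"roll":0},{"tx":0,"ty":0,"tz":20,"roll":0},{"tx":0,"ty":0,"tz":16,"roll":0},{"tx":0,"ty":0,"tz":10,"roll":0},{"tx":0,"ty":0,"tz":0,"roll":0},{"tx":0,"ty":0,"tz":0,"roll":0},{"tx":0,"ty":0,"tz":0,"roll":0}]'; python3 go.py toe; python3 -m handwheel '[{"tx":0,"ty":0,"tz":0,"roll":0},{"tx":0,"ty":0,"tz":0,"roll":0},{"tx":0,"ty":0,"tz":0,"roll":0},{"tx":0,"ty":0,"tz":0,"roll":0},{"tx":0,"ty":0,"tz":0,"roll":0},{"tx":0,"ty":0,"tz":0,"roll":0},{"tx":0,"ty":0,"tz":0,"roll":0},{"tx":0,"ty":0,"tz":0,"roll":0}]' 8 30; python3 go.py toe
```

```text
t: 32.08
tool_pos: [0.3633, -0.319, 0.012]
tool_rot: [2.65, -1.686, 0.001]
contact_force: [0.5, -1.3, 0.5]
opening: 0.0637
grip_force: 0.0
roll 0.001 after-roll tx -1.2 ty 0.2 z 12.0 tilt z [ 6.e-04 -7.e-04 -1.e+00] t 32.1 q6 1.83
t: 32.75
tool_pos: [0.3634, -0.3192, 0.0124]
tool_rot: [2.65, -1.686, 0.002]
contact_force: [0.4, 0.3, 5.4]
opening: 0.0233
grip_force: 30.7
roll 0.001 after-roll tx -1.5 ty 0.2 z 12.4 tilt z [ 9.0e-04 -1.2e-03 -1.0e+00] t 32.8 q6 1.83
```

```bash
python3 -m handwheel '[{"tx":0,"ty":0,"tz":-4,"roll":0},{"tx":0,"ty":0,"tz":-10,"roll":0},{"tx":0,"ty":0,"tz":-20,"roll":0},{"tx":0,"ty":0,"tz":-20,"roll":-0.1},{"tx":0,"ty":0,"tz":-16,"roll":-0.11},{"tx":0,"ty":0,"tz":0,"roll":-0.11},{"tx":0,"ty":0,"tz":0,"roll":-0.11},{"tx":0,"ty":0,"tz":0,"roll":-0.11},{"tx":0,"ty":0,"tz":0,"roll":-0.11},{"tx":0,"ty":0,"tz":0,"roll":-0.11},{"tx":0,"ty":0,"tz":0,"roll":-0.11},{"tx":0,"ty":0,"tz":0,"roll":-0.1}]'; python3 go.py tb
```

```text
t: 33.75
tool_pos: [0.3626, -0.3182, 0.0815]
tool_rot: [-3.131, 0.248, 0.001]
contact_force: [0.4, 0.9, -1.5]
opening: 0.0232
grip_force: 29.9
roll 0.004 after-roll tx 165.2 ty 92.4 z 81.5 tilt z [-4.e-04  5.e-04 -1.e+00] t 33.8 q6 0.85
```

```bash
python3 -m handwheel '[{"tx":20,"ty":11,"tz":0,"roll":0.004},{"tx":20,"ty":11,"tz":0,"roll":0},{"tx":20,"ty":11,"tz":0,"roll":0},{"tx":20,"ty":11,"tz":0,"roll":0},{"tx":20,"ty":11,"tz":0,"roll":0},{"tx":20,"ty":11,"tz":0,"roll":0},{"tx":20,"ty":11,"tz":0,"roll":0},{"tx":20,"ty":11,"tz":0,"roll":0},{"tx":6,"ty":4,"tz":0,"roll":0},{"tx":0,"ty":0,"tz":0,"roll":0},{"tx":0,"ty":0,"tz":0,"roll":0},{"tx":0,"ty":0,"tz":0,"roll":0}]'; python3 go.py tb; python3 -m handwheel '[{"tx":0,"ty":0,"tz":15,"roll":0},{"tx":0,"ty":0,"tz":15,"roll":0},{"tx":0,"ty":0,"tz":12,"roll":0},{"tx":0,"ty":0,"tz":6,"roll":0},{"tx":0,"ty":0,"tz":0,"roll":0},{"tx":0,"ty":0,"tz":0,"roll":0},{"tx":0,"ty":0,"tz":0,"roll":0}]'; python3 go.py tb
python3 - <<'E'
from h import *
for n,(u,v) in (("top",(453,188)),("side",(388,300))):
    p,d=optics.get_image(n); a=p[max(v-38,0):v+38,max(0,u-49):u+49]; cv2.imwrite(f"pics/{n}2.png",cv2.resize(a,None,fx=4,fy=4)[:,:,::-1])
a,b=[cv2.imread(f"pics/{n}2.png") for n in("top","side")]; cv2.imwrite("pics/c9.png",np.hstack([a[:,:390],b[:,:390]]))
E
```

```text
t: 34.75
tool_pos: [0.5103, -0.4359, 0.081]
tool_rot: [-3.129, 0.262, 0.002]
contact_force: [-0.2, -0.9, -1.1]
opening: 0.023
grip_force: 29.9
roll -0.005 after-roll tx 0.4 ty 0.1 z 81.0 tilt z [-0.0013  0.0013 -1.    ] t 34.8 q6 0.92
t: 35.33
tool_pos: [0.5116, -0.4371, 0.0337]
tool_rot: [3.13, -0.262, 0.001]
contact_force: [0.2, 0.3, -0.9]
opening: 0.0233
grip_force: 29.9
roll -0.005 after-roll tx -1.1 ty -0.9 z 33.7 tilt z [ 5.e-04 -5.e-04 -1.e+00] t 35.3 q6 0.92
```

View pics/c9.png

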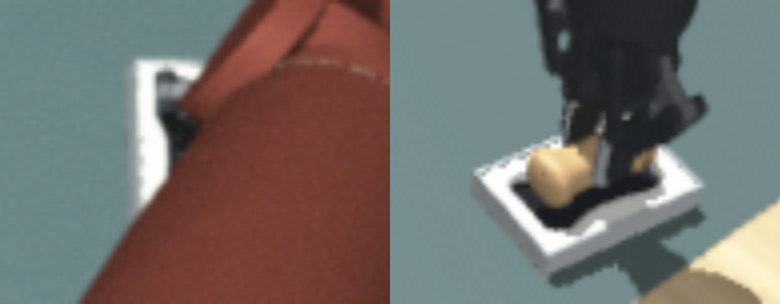

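The toe bone hovers over the dumb-bell cavity, larger end toward the base and in line. Lower.

```bash
python3 -m handwheel '[{"tx":0,"ty":0,"tz":4,"roll":-0.004},{"tx":0,"ty":0,"tz":4,"roll":0},{"tx":0,"ty":0,"tz":2.5,"roll":0},{"tx":0,"ty":0,"tz":1,"roll":0},{"tx":0,"ty":0,"tz":0,"roll":0},{"tx":0,"ty":0,"tz":0,"roll":0}]'; python3 -m handwheel '[{"tx":0,"ty":0,"tz":0.7,"roll":0},{"tx":0,"ty":0,"tz":0,"roll":0},{"tx":0,"ty":0,"tz":0,"roll":0}]';python3 -m handwheel '[{"tx":0,"ty":0,"tz":0.7,"roll":0},{"tx":0,"ty":0,"tz":0,"roll":0}]'; python3 go.py tb
```

```text
t: 35.93
tool_pos: [0.5113, -0.4368, 0.0217]
tool_rot: [-3.131, 0.256, 0.0]
contact_force: [0.2, 0.4, -1.0]
opening: 0.0229
grip_force: 29.9
t: 36.18
tool_pos: [0.5114, -0.437, 0.0213]
tool_rot: [3.131, -0.256, 0.0]
contact_force: [0.2, 0.8, -1.6]
opening: 0.0231
grip_force: 29.9
t: 36.35
tool_pos: [0.5114, -0.4369, 0.0205]
tool_rot: [3.131, -0.256, 0.0]
contact_force: [0.1, -0.3, 0.6]
opening: 0.0228
grip_force: 30.0
roll -0.001 after-roll tx -0.8 ty -0.6 z 20.5 tilt z [ 0. -0. -1.] t 36.4 q6 0.92
```

```bash
python3 -m handwheel '[{"tx":0,"ty":0,"tz":0.4,"roll":0},{"tx":0,"ty":0,"tz":0,"roll":0},{"tx":0,"ty":0,"tz":0,"roll":0}]'; python3 -m handwheel '[{"tx":0,"ty":0,"tz":0,"roll":0},{"tx":0,"ty":0,"tz":0,"roll":0},{"tx":0,"ty":0,"tz":0,"roll":0},{"tx":0,"ty":0,"tz":0,"roll":0},{"tx":0,"ty":0,"tz":-4,"roll":0},{"tx":0,"ty":0,"tz":-8,"roll":0},{"tx":0,"ty":0,"tz":-20,"roll":0},{"tx":0,"ty":0,"tz":-25,"roll":0},{"tx":0,"ty":0,"tz":-25,"roll":0},{"tx":0,"ty":0,"tz":-25,"roll":0}]' 31; python3 -m handwheel '[{"tx":-20,"ty":0,"tz":-20,"roll":0},{"tx":-25,"ty":0,"tz":-20,"roll":0},{"tx":-25,"ty":0,"tz":-10,"roll":0},{"tx":-25,"ty":15,"tz":0,"roll":0},{"tx":0,"ty":25,"tz":0,"roll":0},{"tx":0,"ty":30,"tz":0,"roll":0},{"tx":0,"ty":30,"tz":0,"roll":0},{"tx":0,"ty":30,"tz":0,"roll":0},{"tx":0,"ty":30,"tz":0,"roll":0},{"tx":0,"ty":0,"tz":0,"roll":0}]'
python3 - <<'E'
from h import *
T=[]
for n in ("top","side"):
    p,d=optics.get_image(n); np.savez(n+"9.npz",p=p,d=d); T.append(p)
a=T[0][150:300,50:490]; a=cv2.resize(a,(792,270)); b=cv2.resize(T[1][120:350,140:440],(420,322)); b=np.hstack([b,np.zeros((322,372,3),np.uint8)])
cv2.imwrite("pics/end.png",np.vstack([a,b])[:,:,::-1])
E
```

```text
t: 36.6
tool_pos: [0.5114, -0.4369, 0.0204]
tool_rot: [3.131, -0.256, 0.0]
contact_force: [-1.2, 1.3, 1.5]
opening: 0.0231
grip_force: 30.2
t: 37.43
tool_pos: [0.5114, -0.4369, 0.129]
tool_rot: [3.131, -0.256, 0.001]
contact_force: [0.2, 1.0, 0.5]
opening: 0.0307
grip_force: 0.0
t: 38.27
tool_pos: [0.3899, -0.5839, 0.178]
tool_rot: [3.127, -0.262, 0.001]
contact_force: [-0.3, 0.6, 0.1]
opening: 0.031
grip_force: 0.0
```

View pics/end.png

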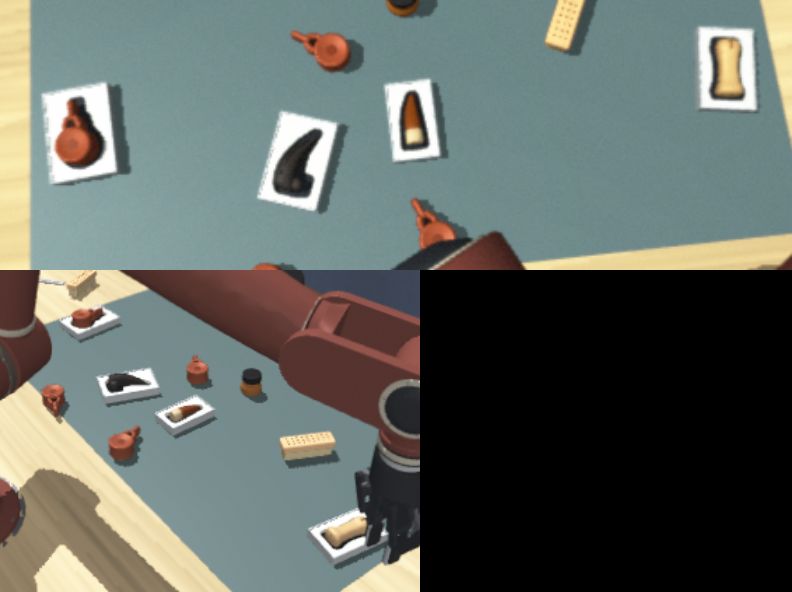

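All four fossils lie in their cavities, the toe bone at (727,67) in the top view with its larger end nearest the base. Nothing else has moved, and the arm is clear. Handing in.

```bash
python3 -c "
from station import ctrl
print(ctrl.finish_job())"
```

```text
the job is handed in; nothing more can be done
None
```

All four fossils are set down flat in their matching trays, the brush and glue jar are untouched, and the job was handed in at about 38 s.

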